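# Zero the peak hand, then take a reading on the bench spring tester

### The arm

A 7-joint arm with a two-finger parallel gripper is mounted at the origin on a cart in front of the work surface, level with it; the furniture and walls round the work are solid. World frame = base frame: x ahead of the robot, y to its left, z up, the work surface at z = 0. Lengths are in mm, angles in rad, forces in N, time in s.
With the tool pointing down it reaches from about 400 to 750 mm from the base axis. Payload 19.5 kg.
Tool frame: the origin (TCP) lies at the centre of the arm's flange, where the gripper is bolted on; the fingertips stand 173 mm ahead of it and the grasp point (between the pads) lies 155 mm ahead of it; z points along the fingers, y is the line along which they close (so a half turn about z gives the same grasp; the last joint's range is limited). The gripper opens to 85 mm and grips with 20 to 120 N. Pads are 22 mm wide; open, the fingers measure 114 mm over their backs; the gripper's body (76 mm by 85 mm) begins 54 mm behind the grasp point. The pads swing forward as they close: fully open they stand 13 mm farther back than shut.
Start: joints at [1.09, 0.707, -0.028, 1.485, 0.022, 0.951, -0.075], TCP at [244.287, -520.519, 404.668] pointing down, gripper open.
Joint ranges: [-2.71, 2.71], [-0.32, 2.16], [-1.57, 1.52], [0, 2.45], [-1.46, 4.6], [0, 2.02], [-2.83, 2.83]. Speed limits (rad/s): [1.89, 1.89, 2.57, 2.57, 3.01, 3.01, 3.01].

### API

Orientations are given as a rotation vector (axis times angle).
In Python, from plant import env, vision, workorder gives the robot as it stands (env), with the cameras (vision) and the job (workorder).
- The arm moves only by the shell command python3 jog.py FILE, which reads ROWS from the file FILE. ROWS is a JSON object whose key "rows" holds a list of rows, 1 to 8 of them, each of 7 numbers: a rotation vector rx, ry, rz in rad, then dx, dy, dz in mm, then the finger opening in mm; each row is the pose to reach, as a shift and turn from the pose commanded when the command began, along the tool's axes at that moment; what a row does not reach only later rows make up. A row lasts 1/8 s, in which the tool goes at most 62.5 mm and 0.188 rad, less where a joint would pass 70% of its speed; a pose out of reach is approached as far as the arm can. The fingers move at their own pace and stop on an object; the grip force is fixed at half the most. Time passes only in rows, so rows that do not move let the fingers close. It prints the time, the measured TCP pose, the force, the opening and the grip force at its end. Input that does not fit is refused with a message, and nothing moves.
- env.get_state(): the state, without advancing time (a new reading comes with each control period).
- vision.get_image(name): name is "scene" or "top" or "wrist"; returns the picture (400x640x3 uint8, blue, green, red); there is no depth.
- vision.get_calibration(name): a dict with "fov_y" (degrees; the focal length in pixels is half the picture's height over the tangent of half this angle, whatever the lens; pixels are square), "cx", "cy" (the principal point, pixels), "R" (3x3) and "t" (3): a world point X has camera coordinates R X + t; the wrist camera has in their place "tool_from_camera" (4x4, takes a point from camera to tool coordinates, whose origin is the TCP and whose axes are the flange's). Camera axes: x right, y down, z forward; pixel columns grow to the right and rows downward; lengths in mm; the calibration is good to about 2 mm. A picture is of the moment at which its call begins: read the wrist's pose just before it. get_calibration takes no time and is no camera call.
- workorder.sign_off(): hands the job in; it is judged then, once.
The state is a dict: "time": time; "q": joint angles; "dq": joint speeds; "tau": joint torques, N m; "eef_pos": TCP position; "tcp_rot": TCP orientation; "wrist_force": force on the tool from outside, world axes, zero at the start; "moment": the same for the moment, N m; "grip_width": finger opening in mm; "finger_force": force on a finger pad.
Only numpy, scipy, OpenCV 4.12 (cv2) and the standard library are available. Lean on these libraries where they do the work, as an engineer would, in place of code of your own. Each camera call takes 0.05 s, during which the arm holds its last target. There are 200 camera calls.

### The job

Take a fresh reading on the bench spring tester: first turn the bar knob on its sloping dial anticlockwise until the old peak hand is fully back on its zero stop. Then press the ram's round head straight down until it meets the stop sleeve, hold it firmly on the stop for about a second without forcing it, and let it rise fully, so that the peak hand is left standing at the new reading. Leave the oil can, bottle and steel block that stand round it where they are.

Things in the scene. Friction and masses are not known exactly. Their poses are not given: they have to be found in the camera images.
- spring_tester: grey cast bench spring tester, fixed to the bench; base 180 x 300 x 26 mm, origin at the centre of its underside, x from front to back, y to its left, z up. Right (y = -90 mm): column, guide bush (top 172 mm up) and vertical ram over a coil spring. Left (y = +70 mm): round dial case, 160 mm across, facing forward and up, its axis tilted 35 degrees from vertical
- ram: hand ram: black flat-topped round head, 60 mm across, 25 mm thick, on a 14 mm stem; origin at the centre of its top, 245 mm above the bench at rest, z up; springs back when let go. Starts down at 3 N, needs 5 to 8 N just above its stop, a knurled sleeve round the stem: 20 to 32 mm down, set anew each time and not given; feel for it. Hold there with 12 to 40 N on the head; over 50 N is too much
- peak_grip (a point): grip point of the black bar knob in the middle of the dial, on the knob's axis: bar 62 mm long, 13 mm thick, its top 12 mm outside this point, the dial glass 21 mm inside it (rim of the case 20 mm inside). Frame turns with the knob: x along the bar towards the end with the white line, in line with the peak hand; z out of the dial (35 degrees from vertical, to the tester's front)
- peak_knob (a joint): angle of the knob and its peak hand, rad: 0 with the hand on its zero stop at the lower left of the scale, growing clockwise as seen from the front; a turn by +angle about the z of peak_grip lowers it. Stays where left (friction 0.012 N m). At rest the live hand stands at 0; pressing the ram drives it 0.11 rad per mm and it carries the peak hand up with it, but not back
- oil_can: bystander: small green oil can with bent spout, 87 x 71 x 167 mm; origin under its centre
- thread_lock: bystander: white bottle with pointed cap, 47 mm across, 134 mm tall; origin under its centre
- machined_block: bystander: milled steel block with bores, 45 x 60 x 32 mm; origin under its centre
- red_toolbox: fixed, not to be touched: closed red steel toolbox, 183 x 345 x 162 mm, origin under its centre. In front of it (towards the robot) lies a black compartment case, 183 x 284 mm, about 55 mm high; farther left, beyond y = 0.43 m and x = 0.4 m, stands a steel shelf unit. Cross the left half of the bench with the fingers 0.3 m or more above it

How it is judged:
By the outcome, as a careful person would: the job done as asked, in the order asked, and still so for the second after the job is handed in, with the robot touching nothing.
It also fails if it takes over 62 s, if anything falls off the work surface, if the arm or the gripper's body presses on something with over 40 N, if the wrist force passes 120 N, or if a joint passes its speed limit or range.

## Working session

There is one attempt and no reset: what is moved stays moved. The work goes in short steps, Python scripts to look and compute and a shell command to move; the robot and the scene stay as the last step left them, time stands still between calls to the robot, and variables do not carry over. Pictures are saved under pics/ and viewed, at most 10 in all, crops included, and the job is handed in when it is done.

```bash
ls; mkdir -p pics
python3 - <<'E'
from plant import env, vision, workorder
import cv2,numpy as np
s=env.get_state()
print(s['time'],s['eef_pos'],s['tcp_rot'],s['wrist_force'])
for n in ("scene","top"):
    cv2.imwrite(f"pics/{n}0.png",vision.get_image(n)); c=vision.get_calibration(n); print(n,c)
print(vision.get_calibration("wrist"))
E
```

```text
jog.py
pics
plant.py
0.0 [ 244.24834758 -520.45701396  404.23202504] [-3.06524159e+00 -6.83497638e-01  4.98062110e-04] [ 0.47838239 -0.44709183  0.79923417]
scene {'fov_y': 42.690987756629546, 'cx': 315.46564234953, 'cy': 202.56326051139692, 'R': array([[-0.96585688,  0.25904351, -0.00411793],
       [ 0.21812533,  0.80450945, -0.55243631],
       [-0.13979213, -0.53447264, -0.83354494]]), 't': array([ 623.49776816,  175.52086066, 1770.94731374])}
top {'fov_y': 43.10739408104922, 'cx': 314.9748458283798, 'cy': 194.20382114265547, 'R': array([[-0.0235695 , -0.99963593, -0.01313307],
       [-0.99760943,  0.02437127, -0.06466433],
       [ 0.06496086,  0.01157756, -0.99782065]]), 't': array([-234.03438834,  572.86899196, 1644.90402729])}
{'fov_y': 63.49063631566241, 'cx': 322.98067273285096, 'cy': 199.75822855323088, 'tool_from_camera': array([[-3.31476358e-04, -9.46735352e-01, -3.22012519e-01,
         8.33664513e+01],
       [ 9.99999945e-01, -3.11671576e-04, -1.13057221e-04,
         3.89365598e-01],
       [ 6.67311876e-06, -3.22012539e-01,  9.46735404e-01,
         3.03063174e+01],
       [ 0.00000000e+00,  0.00000000e+00,  0.00000000e+00,
         1.00000000e+00]])}
```

View pics/scene0.png

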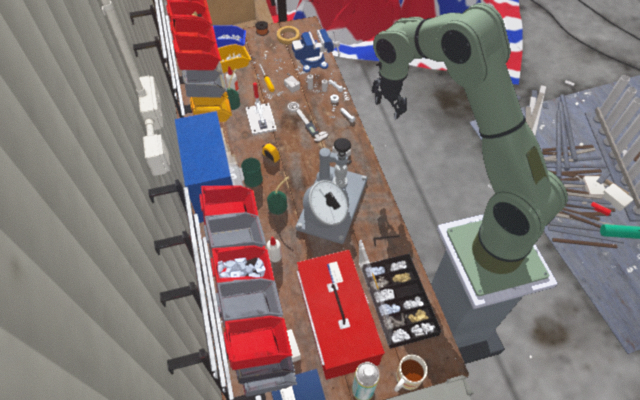

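View pics/top0.png

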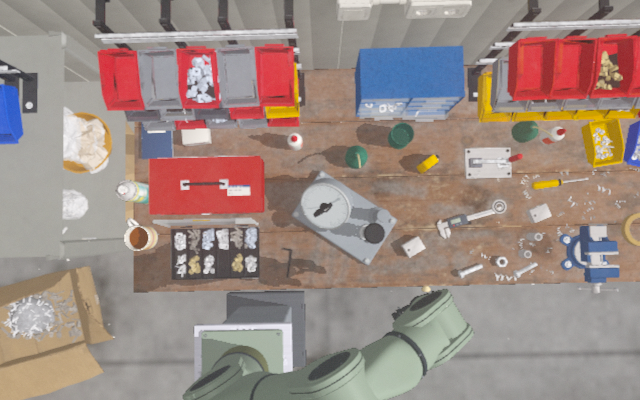

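The scene view shows the tester at about (330,195), its dial at (328,202) and its ram head at (342,145). In the top view the dial is near (325,206), the ram head at (373,233), and the block at (413,246). Next I'll enlarge both.

Run:
```python
import cv2,numpy as np
a=cv2.imread("pics/scene0.png")[130:250,290:375]; b=cv2.imread("pics/top0.png")[165:270,285:405]
a=cv2.resize(a,None,fx=4.5,fy=4.5,interpolation=cv2.INTER_CUBIC); b=cv2.resize(b,None,fx=4,fy=4,interpolation=cv2.INTER_CUBIC)
h=max(a.shape[0],b.shape[0]); o=np.zeros((h,800,3),np.uint8)
a=a[:, :]; print(a.shape,b.shape)
b=b[:,:800-a.shape[1]]
o[:a.shape[0],:a.shape[1]]=a; o[:b.shape[0],a.shape[1]:a.shape[1]+b.shape[1]]=b
cv2.imwrite("pics/crop0.png",o)
```

```text
(540, 382, 3) (420, 480, 3)
```

View pics/crop0.png

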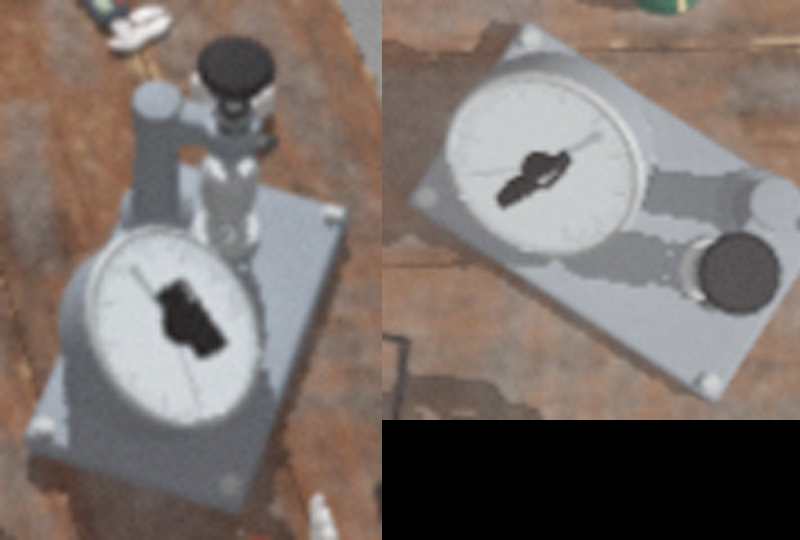

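The crop shows the peak hand pointing towards the ram's far side and the live hand pointing left, towards zero. Crop positions: ram head (235,62) in scene and (739,272) in top; knob (188,318) in scene and (538,175) in top; base corners in top at FL (412,197), BL (530,25) and FR (715,400). Now triangulating.

```bash
cat > h.py <<'E'
from plant import env, vision, workorder
import numpy as np, cv2
from scipy.spatial.transform import Rotation as Rn
from scipy.optimize import least_squares
def cal(n):
    c=vision.get_calibration(n); f=200/np.tan(np.radians(c['fov_y']/2))
    if n!='wrist': return f,c['cx'],c['cy'],c['R'],c['t']
    return f,c['cx'],c['cy'],c['tool_from_camera']
def wcam(pos,rot):
    f,cx,cy,T=cal('wrist'); W=np.eye(4); W[:3,:3]=Rn.from_rotvec(rot).as_matrix(); W[:3,3]=pos
    M=np.linalg.inv(W@T); return f,cx,cy,M[:3,:3],M[:3,3]
def proj(c,X):
    p=c[3]@np.asarray(X)+c[4]; return np.array([c[0]*p[0]/p[2]+c[1],c[0]*p[1]/p[2]+c[2]])
def tri(cs,us):
    r=least_squares(lambda X:np.concatenate([proj(c,X)-u for c,u in zip(cs,us)]),[400,-100,150.])
    return r.x,np.abs(r.fun).max()
def onz(c,u,z):
    d=c[3].T@np.array([(u[0]-c[1])/c[0],(u[1]-c[2])/c[0],1]); o=-c[3].T@c[4]; return o+d*(z-o[2])/d[2]
E
python3 - <<'E'
from h import *
S,T=cal('scene'),cal('top')
s=lambda x,y:(x/4.5+290-.4,y/4.5+130-.4); t=lambda x,y:((x-382)/4+285-.4,y/4+165-.4)
print('head',tri([S,T],[s(235,62),t(739,272)]))
print('knob',tri([S,T],[s(188,318),t(538,175)]))
print('handtip',tri([S,T],[s(133,268),t(600,133)]))
for n,p in (('FL',(412,197)),('BL',(530,25)),('FR',(715,400))): print(n,onz(T,t(*p),26))
print('block',onz(T,(413,246),32),'can',onz(T,(357,157),50),'headz245',onz(T,t(739,272),245))
def f(p):
    R=np.array([[np.cos(p[2]),-np.sin(p[2])],[np.sin(p[2]),np.cos(p[2])]])
    r=[]
    for q,l,z,w in (((412,197),(-90,150),26,1),((530,25),(90,150),26,1),((715,400),(-90,-150),26,1)):
        X=np.append(R@l+p[:2],z); r+=list((proj(T,X)-t(*q))*w)
    X=R@[p[3],-90]+p[:2]; r+=list(proj(T,np.append(X,245))-t(739,272)); r+=list(proj(S,np.append(X,245))-s(235,62))
    X=R@[p[4],70]+p[:2]; r+=list(proj(T,np.append(X,p[5]))-t(538,175)); r+=list(proj(S,np.append(X,p[5]))-s(188,318))
    return r
r=least_squares(f,[400,-150,.3,0,0,150]); print(r.x.round(2),np.round(r.fun,1))
E
```

```text
head (array([ 440.77205843, -413.1057714 ,  250.33455159]), np.float64(0.31977779994321054))
knob (array([ 515.6207216 , -274.30084856,  135.91691845]), np.float64(0.002677520747113249))
handtip (array([ 545.70529818, -321.80066502,  147.27939736]), np.float64(0.03400692104645486))
FL [ 504.19599119 -171.79229923   26.        ]
BL [ 642.56344902 -271.30781891   26.        ]
FR [ 334.47605737 -413.24181855   26.        ]
block [ 391.15488205 -559.80833162   32.        ] can [ 681.9662007  -386.59420566   50.        ] headz245 [ 440.00208637 -413.37818966  245.        ]
[ 4.9079e+02 -3.4253e+02 -6.1000e-01 -3.4000e-01 -1.8390e+01  1.3558e+02] [-1.2  0.6 -0.3 -2.3  0.5  0.9  1.1  0.2  0.4  0.3  0.1  0.   0.  -0. ]
```

```bash
cat >> h.py <<'E'
yaw=-0.615
def axes(yaw=yaw):
    xt=np.array([np.cos(yaw),np.sin(yaw),0]); yt=np.array([-np.sin(yaw),np.cos(yaw),0]); a=np.radians(35)
    n=-xt*np.sin(a)+np.array([0,0,1])*np.cos(a); up=xt*np.cos(a)+np.array([0,0,1])*np.sin(a)
    return xt,yt,n,up
def delta(R,grasp_or_tcp,off=155):
    """R target orient; returns tool-axis rotvec and shift to bring point off ahead of TCP to the place"""
    s=env.get_state(); R0=Rn.from_rotvec(s['tcp_rot']).as_matrix()
    tcp=np.asarray(grasp_or_tcp)-R[:,2]*off
    print('t',round(s['time'],2),'rot',Rn.from_matrix(R0.T@R).as_rotvec().round(3),'d',(R0.T@(tcp-s['eef_pos'])).round(1),'q',np.round(s['q'],2))
E
python3 - <<'E'
from h import *
xt,yt,n,up=axes()
knob=np.array([515.,-274.,136.]); d=np.array([545.7,-321.8,147.3])-(knob); d-=n*(d@n)
ang=np.arctan2(-d@yt,d@up); print('cw from up',np.degrees(ang),'n',n)
b=up*np.cos(ang)-yt*np.sin(ang)
R=np.c_[b,np.cross(-n,b),-n]
print(R)
delta(R,knob+n*120)
delta(R,knob+n*120+[0,0,60])
E
```

```text
cw from up 23.263502760769693 n [-0.468482    0.33092981  0.81915204]
[[ 0.38678994 -0.79430357  0.468482  ]
 [-0.75678529 -0.56370337 -0.33092981]
 [ 0.52694361 -0.22653996 -0.81915204]]
t 0.1 rot [-0.213  0.633  1.41 ] d [ 271.8 -245.2   43.3] q [ 1.09  0.71 -0.03  1.48  0.02  0.95 -0.08]
t 0.1 rot [-0.213  0.633  1.41 ] d [ 271.8 -245.2  -16.7] q [ 1.09  0.71 -0.03  1.48  0.02  0.95 -0.08]
```

```bash
echo '{"rows":[[0, 0, 0, 20, -35, -40, 85], [0, 0, 0, 60, -75, -40, 85], [0, 0, 0, 110, -115, -30, 85], [0, 0, 0, 155, -155, -20, 85], [0, 0, 0, 200, -195, -10, 85], [0, 0, 0, 240, -225, 0, 85], [-0.05, 0.1, 0.2, 270, -245, 20, 85], [-0.08, 0.2, 0.45, 272, -245, 40, 85]]}' > path.dat && python3 jog.py path.dat
python3 - <<'E'
from h import *
xt,yt,n,up=axes(); knob=np.array([515.,-274.,136.]);ang=np.radians(23.3)
b=up*np.cos(ang)-yt*np.sin(ang); R=np.c_[b,np.cross(-n,b),-n]
delta(R,knob+n*120)
E
```

```text
time: 1.1
eef_pos: [387.5, -181.1, 364.2]
tcp_rot: [3.098, 0.156, 0.257]
wrist_force: [0.4, 0.3, -0.3]
grip_width: 85.2
finger_force: 0.0
t 1.1 rot [-0.154  0.468  1.077] d [-1.9  1.6  2.7] q [ 0.36  0.55  0.02  2.12 -0.17  0.31 -0.93]
```

```bash
echo '{"rows":[[-0.154, 0.468, 1.077, 0, 0, 0, 85], [-0.154, 0.468, 1.077, 0, 0, 0, 85], [-0.154, 0.468, 1.077, 0, 0, 0, 85], [-0.154, 0.468, 1.077, 0, 0, 0, 85], [-0.154, 0.468, 1.077, 0, 0, 0, 85], [-0.154, 0.468, 1.077, 0, 0, 0, 85], [-0.154, 0.468, 1.077, -2, 1, 3, 85], [-0.154, 0.468, 1.077, -2, 1, 3, 85]]}' > path.dat && python3 jog.py path.dat
python3 - <<'E'
from h import *
xt,yt,n,up=axes(); knob=np.array([515.,-274.,136.]);ang=np.radians(23.3)
b=up*np.cos(ang)-yt*np.sin(ang); R=np.c_[b,np.cross(-n,b),-n]
delta(R,knob+n*120)
s=env.get_state(); print(s['eef_pos'],s['tcp_rot'])
im=vision.get_image('wrist'); np.save('w1.npy',np.r_[s['eef_pos'],s['tcp_rot']]); cv2.imwrite('pics/w1.png',im)
print(proj(wcam(s['eef_pos'],s['tcp_rot']),knob))
E
```

```text
time: 2.1
eef_pos: [415.2, -192.9, 409.2]
tcp_rot: [2.583, -1.444, 0.821]
wrist_force: [0.0, 0.2, 0.1]
grip_width: 85.0
finger_force: 0.0
t 2.1 rot [0.038 0.055 0.007] d [-42.8  27.1  25.8] q [ 0.12  0.5   0.31  2.13 -1.46  0.   -0.78]
[ 415.16509917 -192.9072669   409.17091687] [ 2.58339375 -1.44382666  0.8206452 ]
[341.99277272 220.34907456]
```

View pics/w1.png

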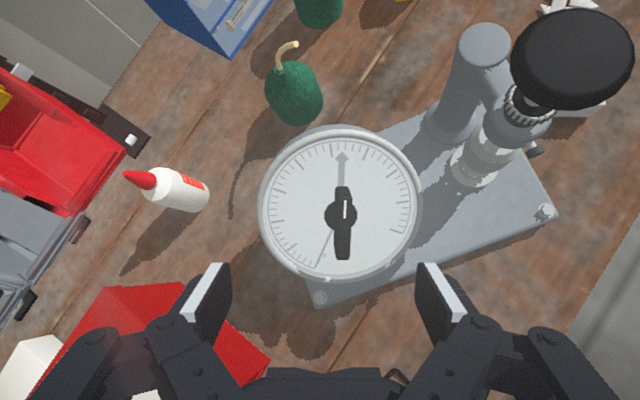

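The picture shows the knob at (343,215) with its white-line end and the peak hand pointing up to (342,155), and the live hand pointing to (318,265). The arm stopped short with joints 5 and 6 at their limits, so I'll fit a kinematic model to find a reachable branch.

Run:
```python
from h import *
import itertools
s=env.get_state()
D=[([1.09,.707,-.028,1.485,.022,.951,-.075],[244.287,-520.519,404.668],[-3.06524159,-.683497638,.0005]),
 ([.36,.55,.02,2.12,-.17,.31,-.93],[387.5,-181.1,364.2],[3.098,.156,.257]),
 (s['q'],s['eef_pos'],s['tcp_rot'])]
def chain(q,sg,c=0):
    J=[Rn.from_euler('z',sg[0]*q[0]),Rn.from_euler('y',q[1]),Rn.from_euler('z',sg[1]*q[2]),Rn.from_euler('y',q[3]),Rn.from_euler('z',sg[2]*q[4]),Rn.from_euler('y',q[5]),Rn.from_euler('z',sg[3]*q[6]+c)]
    out=[];R=Rn.identity()
    for j in J: R=R*j; out.append(R)
    return out
best=[]
for sg in itertools.product((-1,1),repeat=4):
  for c in (0,np.pi/2,-np.pi/2,np.pi):
    e=sum((chain(q,sg,c)[-1].inv()*Rn.from_rotvec(r)).magnitude() for q,p,r in D); best.append((e,sg,c))
best.sort(); print(best[:3])
sg,c=best[0][1:]
def pos(p,q):
    o=chain(q,sg,c); ez=np.array([0,0,1.]);ex=np.array([1.,0,0])
    return ez*p[0]+o[1].apply(ez*p[1]+ex*p[4])+o[3].apply(ez*p[2]-ex*p[4])+o[5].apply(ez*p[3])
def f(p): return np.concatenate([pos(p,q)-x for q,x,_ in D])
r=least_squares(f,[330,400,400,150,0]); print(r.x,r.fun.round(1),s['q'].round(3))
```

```text
[(0.00827064761181928, (-1, -1, -1, -1), 1.5707963267948966), (0.7150901546216369, (-1, 1, -1, -1), 1.5707963267948966), (1.74271191315083, (-1, -1, -1, 1), 3.141592653589793)]
[394.81607526 505.21097005 329.87260668 174.31805898 -14.64276164] [30.5 13.7  5.6  3.4 35.3 -3.3 10.1 11.7 -2.4] [ 1.260e-01  5.010e-01  3.080e-01  2.134e+00 -1.451e+00  1.000e-03
 -7.720e-01]
```

```bash
cat > kin.py <<'E'
from h import *
def chain(q):
    R=Rn.identity();out=[]
    for a,v in zip('zyzyzyz',[-q[0],q[1],-q[2],q[3],-q[4],q[5],-q[6]+np.pi/2]):
        R=R*Rn.from_euler(a,v); out.append(R)
    return out
def pos(p,q):
    o=chain(q)
    return np.array([0,0,p[0]])+o[1].apply([p[4],p[5],p[1]])+o[3].apply([p[6],p[7],p[2]])+o[5].apply([0,p[8],p[3]])
E
python3 - <<'E'
from kin import *
s=env.get_state()
D=[([1.09,.707,-.028,1.485,.022,.951,-.075],[244.287,-520.519,404.668]),
 ([.36,.55,.02,2.12,-.17,.31,-.93],[387.5,-181.1,364.2]),(s['q'],s['eef_pos'])]
reg=np.r_[.002*np.ones(4),.03*np.ones(5)]; p0=np.array([330,450,400,150,0,0,0,0,0.])
r=least_squares(lambda p:np.r_[np.concatenate([pos(p,q)-x for q,x in D]),reg*(p-p0)],p0); p=r.x
print(p.round(0),r.fun[:9].round(1)); np.save('kin.npy',p)
xt,yt,n,up=axes(); knob=np.array([515.,-274.,136.])
lo=np.array([-2.71,-.32,-1.57,0,-1.46,0,-2.83]);hi=np.array([2.71,2.16,1.52,2.45,4.6,2.02,2.83])
rng=np.random.default_rng(0)
for deg in (23,203,-55,-132,48):
  ang=np.radians(deg);b=up*np.cos(ang)-yt*np.sin(ang); R=np.c_[b,np.cross(-n,b),-n]
  for so in (5,60):
    G=knob+n*(so+155); sols=[]
    for k in range(25):
        q0=lo+(hi-lo)*rng.random(7)
        g=least_squares(lambda q:np.r_[(pos(p,q)-G)/100,(Rn.from_matrix(R).inv()*chain(q)[-1]).as_rotvec(),.001*(q-s['q'])],q0,bounds=(lo,hi))
        if np.abs(g.fun[:6]).max()<.02: sols.append(g.x.round(2))
    sols.sort(key=lambda q:np.abs(q-s['q']).sum()); print(deg,so,len(sols),*sols[:1],*[x for x in sols if abs(x[4]-sols[0][4])>1.][:2])
E
```

```text
[343. 502. 296. 139.  12.  -4.   2. -27.  -2.] [-0.3 -0.1 -0.1  0.3  0.5  0.4 -0.2 -0.2 -0.3]
23 5 13 [ 0.53  0.83 -0.29  2.19  2.51  0.58  1.62]
23 60 16 [ 0.54  0.71 -0.32  2.27  2.42  0.56  1.67]
203 5 21 [ 0.79  0.92 -0.74  2.18  2.18  0.82 -1.1 ] [-0.17  1.23  1.19  2.17  4.09  1.01  2.83] [-0.17  1.23  1.19  2.17  4.09  1.01  2.83]
203 60 20 [ 0.79  0.8  -0.78  2.26  2.1   0.8  -1.11] [-0.22  1.14  1.28  2.25  4.19  1.03  2.83] [-0.22  1.14  1.28  2.25  4.19  1.03  2.83]
-55 5 17 [ 0.88  0.99 -0.95  2.18  2.09  0.97 -2.74]
-55 60 16 [ 0.88  0.86 -0.97  2.26  2.01  0.93 -2.77]
-132 5 18 [ 0.81  0.94 -0.8   2.18  2.15  0.86 -1.5 ] [-0.02  0.98  0.72  2.18  3.8   0.64  2.83] [-0.02  0.98  0.72  2.18  3.8   0.64  2.83]
-132 60 15 [ 0.82  0.81 -0.83  2.26  2.07  0.83 -1.51] [-0.06  0.86  0.76  2.26  3.85  0.6   2.83] [-0.06  0.86  0.76  2.26  3.85  0.6   2.83]
48 5 14 [ 0.58  0.84 -0.36  2.19  2.44  0.61  1.27]
48 60 16 [ 0.58  0.72 -0.4   2.27  2.35  0.59  1.31]
```

```bash
cat >> kin.py <<'E'
P=np.load('kin.npy') 
LO=np.array([-2.71,-.32,-1.57,0,-1.46,0,-2.83]);HI=np.array([2.71,2.16,1.52,2.45,4.6,2.02,2.83])
def ik(R,G,q0,w=.003):
    g=least_squares(lambda q:np.r_[(pos(P,q)-G)/100,(Rn.from_matrix(R).inv()*chain(q)[-1]).as_rotvec(),w*(q-q0)],q0,bounds=(LO,HI))
    return g.x,np.abs(g.fun[:6]).max()
def Rdial(deg):
    xt,yt,n,up=axes();a=np.radians(deg);b=up*np.cos(a)-yt*np.sin(a); return np.c_[b,np.cross(-n,b),-n],n
def show(qs):
    s=env.get_state();R0=Rn.from_rotvec(s['tcp_rot'])
    p0=s['eef_pos']
    for q in qs:
        R=chain(q)[-1];x=pos(P,q);print('rot',(R0.inv()*R).as_rotvec().round(2),'d',R0.inv().apply(x-p0).round(0),'tcp',x.round(0),'tip',(x+R.apply([0,0,173])).round(0))
E
python3 - <<'E'
from kin import *
q=env.get_state()['q']; R,n=Rdial(203); knob=np.array([515.,-274.,136.])
T,e=ik(R,knob+n*(155+110),np.array([.6,.7,-.4,2.3,2.4,.6,-1.0])); print(T.round(2),e)
q1=q.copy();q1[5]=.5;q1[4]=-1.3
m=[q1]+[q1+(T-q1)*k for k in (.2,.4,.6,.8,1)]
show(m)
E
```

```text
[ 0.62  0.61 -0.49  2.32  2.2   0.57 -1.29] 2.615440481635645e-06
rot [ 0.33 -0.37 -0.15] d [-53. -39. -17.] tcp [ 418. -125.  405.] tip [493. -94. 253.]
rot [ 0.23 -0.59 -0.73] d [-91.   7. -10.] tcp [ 366. -124.  373.] tip [381. -92. 203.]
rot [ 0.14 -0.71 -1.35] d [-95.  54.  -3.] tcp [ 330. -149.  355.] tip [ 305. -149.  184.]
rot [ 0.06 -0.68 -1.97] d [-75.  77.  13.] tcp [ 326. -183.  348.] tip [ 303. -227.  182.]
rot [-0.01 -0.44 -2.59] d [-51.  66.  30.] tcp [ 352. -201.  346.] tip [ 372. -272.  190.]
rot [-0.09  0.06 -3.13] d [-42.  26.  36.] tcp [ 391. -186.  353.] tip [ 472. -244.  211.]
```

```bash
echo '{"rows":[[0.16, -0.18, -0.07, -26, -20, -10, 85], [0.3, -0.34, -0.14, -50, -35, -17, 85], [0.29, -0.42, -0.3, -65, -25, -15, 85], [0.26, -0.5, -0.5, -80, -8, -12, 85], [0.23, -0.59, -0.68, -90, 5, -10, 85], [0.21, -0.62, -0.86, -92, 16, -9, 85], [0.18, -0.66, -1.04, -94, 28, -7, 85], [0.16, -0.7, -1.2, -95, 40, -5, 85]]}' > path.dat && python3 jog.py path.dat
python3 - <<'E'
from kin import *
q=env.get_state()['q']; R,n=Rdial(203); knob=np.array([515.,-274.,136.])
T,e=ik(R,knob+n*(155+110),np.array([.6,.7,-.4,2.3,2.4,.6,-1.0])); print(q.round(2),T.round(2),e)
show([q+(T-q)*k for k in (0,.2,.4,.6,.8,1)])
E
```

```text
time: 3.15
eef_pos: [340.7, -140.6, 359.7]
tcp_rot: [-3.034, -0.258, 0.123]
wrist_force: [-0.6, 0.6, 0.5]
grip_width: 85.3
finger_force: 0.0
[ 0.04  0.59  0.49  2.2  -0.55  0.6  -0.45] [ 0.62  0.61 -0.49  2.32  2.2   0.57 -1.29] 2.615440481635645e-06
rot [ 0. -0. -0.] d [-5. -1. -1.] tcp [ 335. -141.  361.] tip [ 320. -126.  189.]
rot [-0.05 -0.24 -0.35] d [-36.  15.  11.] tcp [ 307. -160.  350.] tip [ 257. -168.  184.]
rot [-0.17 -0.39 -0.73] d [-45.  40.  15.] tcp [ 302. -187.  344.] tip [ 247. -229.  185.]
rot [-0.34 -0.43 -1.12] d [-30.  63.  15.] tcp [ 320. -207.  340.] tip [ 294. -279.  185.]
rot [-0.57 -0.36 -1.5 ] d [ 3. 71. 11.] tcp [ 355. -208.  341.] tip [ 379. -288.  190.]
rot [-0.84 -0.19 -1.86] d [42. 54. -2.] tcp [ 391. -186.  353.] tip [ 472. -244.  211.]
```

```bash
echo '{"rows":[[-0.02, -0.12, -0.17, -18, 7, 5, 85], [-0.05, -0.22, -0.32, -33, 14, 9, 85], [-0.1, -0.31, -0.5, -40, 26, 12, 85], [-0.16, -0.38, -0.68, -44, 37, 14, 85], [-0.23, -0.42, -0.86, -40, 49, 15, 85], [-0.3, -0.43, -1.03, -33, 58, 15, 85], [-0.38, -0.43, -1.2, -23, 66, 15, 85], [-0.48, -0.4, -1.36, -10, 69, 13, 85]]}' > path.dat && python3 jog.py path.dat
python3 - <<'E'
from kin import *
q=env.get_state()['q']; R,n=Rdial(203); knob=np.array([515.,-274.,136.])
T,e=ik(R,knob+n*(155+110),np.array([.6,.7,-.4,2.3,2.4,.6,-1.0])); print(q.round(2),T.round(2),e)
show([q+(T-q)*k for k in (0,.33,.67,1)])
delta(R,knob+n*110)
E
```

```text
time: 4.15
eef_pos: [341.6, -208.7, 340.5]
tcp_rot: [1.986, 1.934, -0.478]
wrist_force: [0.9, -0.7, -0.0]
grip_width: 84.7
finger_force: 0.0
[-0.04  0.71  0.66  2.28  0.34  0.06  0.09] [ 0.62  0.61 -0.49  2.32  2.2   0.57 -1.29] 2.615440481635645e-06
rot [ 0.  0. -0.] d [-4. -8. -2.] tcp [ 334. -212.  344.] tip [ 332. -290.  190.]
rot [ 0.07  0.12 -0.22] d [ 17. -16.  17.] tcp [ 326. -201.  318.] tip [ 311. -261.  156.]
rot [-0.1   0.07 -0.4 ] d [17.  3. 15.] tcp [ 345. -201.  319.] tip [ 357. -265.  159.]
rot [-0.51 -0.02 -0.45] d [ 15.  49. -22.] tcp [ 391. -186.  353.] tip [ 472. -244.  211.]
t 4.15 rot [-0.51  -0.023 -0.45 ] d [ 15.4  48.6 -22. ] q [-0.04  0.71  0.66  2.28  0.34  0.06  0.09]
```

```bash
echo '{"rows":[[-0.05, 0.08, -0.2, 10, 0, -5, 85], [-0.2, 0.05, -0.35, 15, 20, -10, 85], [-0.4, 0, -0.43, 15, 40, -20, 85], [-0.51, -0.02, -0.45, 15, 49, -22, 85], [-0.51, -0.02, -0.45, 15, 49, -22, 85]]}' > path.dat && python3 jog.py path.dat
python3 - <<'E'
from kin import *
q=env.get_state()['q']; R,n=Rdial(203); knob=np.array([515.,-274.,136.])
T,e=ik(R,knob+n*(155+110),np.array([.6,.7,-.4,2.3,2.4,.6,-1.0])); print(q.round(2),T.round(2),e)
T2,e=ik(R,knob+n*(155+110),q); print(T2.round(2),e)
delta(R,knob+n*110)
E
```

```text
time: 4.78
eef_pos: [423.6, -196.8, 404.0]
tcp_rot: [1.276, 2.267, -0.091]
wrist_force: [-0.4, 0.4, -1.0]
grip_width: 85.0
finger_force: 0.0
[0.14 0.52 0.29 2.11 0.38 0.   0.53] [ 0.62  0.61 -0.49  2.32  2.2   0.57 -1.29] 2.615440481635645e-06
[ 0.17  0.58  0.26  2.2  -1.46  0.    2.36] 0.17816414374423423
t 4.78 rot [-0.038 -0.058 -0.005] d [ 46.  -30.7  26.8] q [0.14 0.52 0.29 2.11 0.38 0.   0.53]
```

```bash
cat >> kin.py <<'E'
KN=np.array([515.,-274.,136.])
def Tgt(deg,so,q0=(.3,.65,0.,2.3,2.9,.5,-2.)):
    R,n=Rdial(deg); return ik(R,KN+n*(155+so),np.array(q0),.01)
E
python3 - <<'E'
from kin import *
q=env.get_state()['q'];T,e=Tgt(203,110); print(T.round(2),e)
q1=q.copy(); q1[5]=.6; q1[4]=.5; q1[6]-=.12
show([q,q1]+[q1+(T-q1)*k for k in (.2,.4,.6,.8,1)])
E
```

```text
[ 0.27  0.59  0.1   2.32  2.86  0.38 -1.96] 3.3707958042123194e-05
rot [-0. -0.  0.] d [-3. -0.  0.] tcp [ 425. -199.  405.] tip [ 497. -253.  257.]
rot [ 0.55  0.24 -0.  ] d [ 27. -72. -24.] tcp [ 344. -208.  397.] tip [ 315. -272.  239.]
rot [ 0.58  0.02 -0.02] d [  9. -82. -15.] tcp [ 347. -230.  396.] tip [ 330. -325.  253.]
rot [ 0.48 -0.15 -0.04] d [ -2. -76.  -3.] tcp [ 361. -240.  392.] tip [ 371. -350.  260.]
rot [ 0.31 -0.22 -0.04] d [ -0. -61.  10.] tcp [ 378. -234.  384.] tip [ 419. -342.  255.]
rot [ 0.12 -0.19 -0.03] d [ 16. -44.  21.] tcp [ 390. -214.  370.] tip [ 457. -303.  237.]
rot [-0.04 -0.06 -0.01] d [ 46. -31.  27.] tcp [ 391. -186.  353.] tip [ 472. -244.  211.]
```

```bash
echo '{"rows":[[0.18, 0.08, 0, 9, -24, -8, 20], [0.36, 0.16, 0, 18, -48, -16, 20], [0.53, 0.24, 0, 27, -72, -24, 20], [0.58, 0.13, -0.01, 18, -78, -20, 20], [0.58, 0.02, -0.02, 9, -82, -15, 20]]}' > path.dat && python3 jog.py path.dat
python3 - <<'E'
from kin import *
q=env.get_state()['q'];T,e=Tgt(203,110); print(q.round(2),T.round(2),e)
show([q+(T-q)*k for k in (0,.125,.25,.5,.75,1)])
E
```

```text
time: 5.4
eef_pos: [346.6, -230.3, 395.6]
tcp_rot: [1.53, 2.354, -0.801]
wrist_force: [1.2, -1.7, -0.8]
grip_width: 20.3
finger_force: 0.0
[-0.06  0.61  0.67  2.16  0.61  0.36  0.34] [ 0.27  0.59  0.1   2.32  2.86  0.38 -1.96] 3.3707958042123194e-05
rot [-0.  0. -0.] d [-2. -6. -0.] tcp [ 342. -234.  399.] tip [ 324. -329.  256.]
rot [ 0.01 -0.05  0.  ] d [-3. -6.  7.] tcp [ 342. -239.  394.] tip [ 326. -341.  255.]
rot [-0.02 -0.1   0.  ] d [-5. -2. 12.] tcp [ 345. -242.  389.] tip [ 337. -350.  254.]
rot [-0.15 -0.19  0.01] d [-4. 15. 19.] tcp [ 360. -239.  377.] tip [ 379. -349.  245.]
rot [-0.37 -0.19  0.02] d [ 8. 42. 17.] tcp [ 379. -221.  365.] tip [ 432. -314.  229.]
rot [-0.62 -0.08  0.03] d [35. 67.  6.] tcp [ 391. -186.  353.] tip [ 472. -244.  211.]
```

```bash
cat >> kin.py <<'E'
def err(q,R,x):
    return np.r_[(x-pos(P,q))/300,(R*chain(q)[-1].inv()).as_rotvec()]
def sim(q,R,x,steps=40,lam=.03):
    q=np.array(q,float)
    for k in range(steps):
        e=err(q,R,x); J=np.array([(err(q+1e-5*d,R,x)-e)/-1e-5 for d in np.eye(7)]).T
        dq=J.T@np.linalg.solve(J@J.T+lam**2*np.eye(6),e); dq*=min(1,.1/np.abs(dq).max()); q=np.clip(q+dq,LO,HI)
    return q
def simrows(q,rows):
    R0=chain(q)[-1];x0=pos(P,q)
    for r in rows: q=sim(q,R0*Rn.from_rotvec(r[:3]),x0+R0.apply(r[3:6])); print(q.round(2))
    return q
E
python3 - <<'E'
from kin import *
simrows(np.array([.14,.52,.29,2.11,.38,0.0,.53]),[[.18,.08,0,9,-24,-8],[.36,.16,0,18,-48,-16],[.53,.24,0,27,-72,-24],[.58,.13,-.01,18,-78,-20],[.58,.02,-.02,9,-82,-15]])
print('from now')
q=env.get_state()['q']
# big-cone sweep: joint path with q6 large
a=q.copy();a[5]=1.0
for q5s in (1.,1.5,2.,2.5,3.):pass
cur=q
for w in ([.61,1.0],[1.2,1.],[1.8,1.],[2.4,1.],[2.9,.8]):
    g=cur.copy(); g[6]-=(w[0]-cur[4]); g[4]=w[0];g[5]=w[1]
    for k in (.25,.5,.75,1):
        h=q0=cur+(g-cur)*k; c=sim(cur if k==.25 else c,chain(h)[-1],pos(P,h))
    cur=c; print(c.round(2),pos(P,c).round(0))
E
```

```text
[0.12 0.51 0.32 2.1  0.38 0.2  0.53]
[0.1  0.52 0.36 2.1  0.39 0.39 0.53]
[0.09 0.53 0.39 2.1  0.39 0.56 0.54]
[0.01 0.57 0.53 2.12 0.5  0.49 0.44]
[-0.06  0.62  0.66  2.14  0.6   0.37  0.35]
from now
[-0.11  0.64  0.77  2.16  0.57  0.96  0.41] [ 263. -221.  434.]
[-0.24  0.79  1.11  2.15  1.09  0.72 -0.08] [ 286. -270.  481.]
[-0.29  0.93  1.34  2.14  1.84  0.77 -0.87] [ 329. -286.  548.]
[-0.27  0.85  1.21  2.15  2.35  1.09 -1.31] [ 389. -276.  571.]
[-0.17  0.7   0.92  2.15  2.67  0.89 -1.5 ] [ 430. -273.  511.]
```

Run:
```python
from kin import *
q=env.get_state()['q']; cur=q; wp=[]
for w in ([.61,1.0],[1.2,1.],[1.8,1.],[2.4,1.],[2.9,.8]):
    g=cur.copy(); g[6]-=(w[0]-cur[4]); g[4]=w[0];g[5]=w[1]
    for k in (.25,.5,.75,1):
        h=cur+(g-cur)*k; c=sim(cur if k==.25 else c,chain(h)[-1],pos(P,h)); wp+=[c] if k in(.5,1) else []
    cur=c
show(wp)
def go(c,R,x,n=8):
    R0=chain(c)[-1];x0=pos(P,c);d=(R0.inv()*R).as_rotvec()
    for k in np.linspace(1/n,1,n): c=sim(c,R0*Rn.from_rotvec(d*k),x0+(x-x0)*k)
    print(c.round(2),np.abs(err(c,R,x)).max().round(4)); return c
for deg,so in ((203,110),(203,5),(150,5),(100,5),(48,5),(30,5)):
    R,n=Rdial(deg); c=go(c,Rn.from_matrix(R),KN+n*(155+so))
```

```text
rot [ 0.3   0.11 -0.  ] d [ 12. -47.  -7.] tcp [ 300. -231.  411.] tip [ 228. -324.  283.]
rot [ 0.6   0.21 -0.  ] d [ 25. -84. -28.] tcp [ 263. -221.  434.] tip [ 146. -301.  334.]
rot [ 0.7  -0.07  0.05] d [ -9. -94. -33.] tcp [ 269. -248.  457.] tip [ 159. -362.  387.]
rot [ 0.7  -0.37  0.09] d [-44. -94. -42.] tcp [ 286. -270.  481.] tip [ 196. -413.  440.]
rot [ 0.76 -0.67  0.1 ] d [-75. -97. -66.] tcp [ 300. -281.  516.] tip [ 226. -438.  519.]
rot [ 0.69 -1.02  0.1 ] d [-106.  -82.  -93.] tcp [ 329. -286.  548.] tip [ 290. -449.  592.]
rot [ 0.56 -1.24  0.04] d [-123.  -62. -110.] tcp [ 356. -284.  564.] tip [ 353. -444.  628.]
rot [ 0.34 -1.43 -0.02] d [-135.  -32. -124.] tcp [ 389. -276.  571.] tip [ 427. -428.  646.]
rot [ 0.04 -1.31 -0.08] d [-134.   -1. -103.] tcp [ 415. -277.  543.] tip [ 485. -430.  583.]
rot [-0.17 -1.13 -0.11] d [-122.   24.  -80.] tcp [ 430. -273.  511.] tip [ 518. -422.  511.]
[ 0.25  0.6   0.13  2.32  2.9   0.37 -2.  ] 0.0
[ 0.33  0.83  0.07  2.19  2.94  0.48 -2.02] 0.0
[ 0.19  0.86  0.32  2.19  3.3   0.49 -1.5 ] 0.0
[ 0.06  0.92  0.56  2.18  3.63  0.56 -1.  ] 0.0
[-0.06  1.03  0.83  2.18  3.89  0.71 -0.43] 0.0
[-0.1   1.07  0.92  2.18  3.96  0.78 -0.2 ] 0.0
```

```bash
echo '{"rows":[[0.15, 0.05, 0, 6, -24, -4, 20], [0.3, 0.11, 0, 12, -47, -7, 20], [0.45, 0.16, 0, 18, -66, -18, 20], [0.6, 0.21, 0, 25, -84, -28, 20], [0.65, 0.07, 0.02, 8, -89, -30, 20], [0.7, -0.07, 0.05, -9, -94, -33, 20], [0.7, -0.22, 0.07, -26, -94, -37, 20], [0.7, -0.37, 0.09, -44, -94, -42, 20]]}' > path.dat && python3 jog.py path.dat
python3 - <<'E'
from kin import *
q=env.get_state()['q']; print(q.round(2)); cur=q; wp=[]
for w in ([1.8,1.],[2.4,1.],[2.9,.8]):
    g=cur.copy(); g[6]-=(w[0]-cur[4]); g[4]=w[0];g[5]=w[1]
    for k in (.25,.5,.75,1):
        h=cur+(g-cur)*k; c=sim(cur if k==.25 else c,chain(h)[-1],pos(P,h)); wp+=[c] if k in(.5,1) else []
    cur=c; print(c.round(2))
show(wp)
E
```

```text
time: 6.4
eef_pos: [286.5, -270.5, 481.0]
tcp_rot: [1.502, 1.803, -1.832]
wrist_force: [-0.3, -1.0, -0.4]
grip_width: 20.0
finger_force: 0.0
[-0.23  0.76  1.11  2.16  1.14  0.73 -0.1 ]
[-0.27  0.88  1.31  2.16  1.84  0.81 -0.83]
[-0.25  0.8   1.17  2.16  2.34  1.1  -1.27]
[-0.14  0.65  0.87  2.17  2.67  0.89 -1.47]
rot [ 0.07 -0.26  0.1 ] d [-38. -22.   2.] tcp [ 288. -286.  522.] tip [ 213. -442.  524.]
rot [ 0.03 -0.56  0.21] d [-75. -22. -15.] tcp [ 314. -291.  553.] tip [ 272. -453.  594.]
rot [-0.09 -0.78  0.27] d [-99. -12. -34.] tcp [ 343. -290.  568.] tip [ 336. -452.  628.]
rot [-0.3  -0.96  0.32] d [-117.    5.  -57.] tcp [ 376. -284.  575.] tip [ 410. -438.  644.]
rot [-0.61 -0.88  0.29] d [-110.   42.  -65.] tcp [ 403. -283.  547.] tip [ 471. -438.  583.]
rot [-0.85 -0.72  0.24] d [-92.  73. -70.] tcp [ 419. -278.  516.] tip [ 507. -427.  512.]
```

```bash
echo '{"rows":[[0.04, -0.14, 0.05, -19, -11, 1, 20], [0.07, -0.26, 0.1, -38, -22, 2, 20], [0.05, -0.41, 0.16, -57, -22, -7, 20], [0.03, -0.56, 0.21, -75, -22, -15, 20], [-0.04, -0.68, 0.24, -88, -17, -25, 20], [-0.12, -0.82, 0.27, -102, -10, -37, 20], [-0.25, -0.92, 0.31, -113, 0, -51, 20], [-0.38, -0.94, 0.31, -115, 15, -59, 20]]}' > path.dat && python3 jog.py path.dat
python3 - <<'E'
from kin import *
q=env.get_state()['q']; print(q.round(2)); c=q
R,n=Rdial(203);R=Rn.from_matrix(R);x=KN+n*265;R0=chain(c)[-1];x0=pos(P,c);d=(R0.inv()*R).as_rotvec();wp=[]
for k in np.linspace(.125,1,8): c=sim(c,R0*Rn.from_rotvec(d*k),x0+(x-x0)*k);wp.append(c)
print(c.round(2)); show(wp)
E
```

```text
time: 7.4
eef_pos: [383.4, -284.2, 566.7]
tcp_rot: [0.56, 1.251, -1.51]
wrist_force: [0.4, 0.1, 0.1]
grip_width: 19.7
finger_force: 0.0
[-0.22  0.74  1.12  2.17  2.41  1.09 -1.28]
[ 0.3   0.59  0.05  2.33  2.78  0.39 -1.88]
rot [-0.09  0.16  0.06] d [ 15.   4. -17.] tcp [ 378. -275.  547.] tip [ 427. -438.  576.]
rot [-0.19  0.31  0.12] d [ 32.  19. -37.] tcp [ 380. -262.  519.] tip [ 435. -426.  518.]
rot [-0.28  0.47  0.18] d [ 50.  33. -58.] tcp [ 382. -249.  491.] tip [ 442. -408.  460.]
rot [-0.37  0.62  0.24] d [ 67.  47. -78.] tcp [ 384. -237.  464.] tip [ 449. -385.  403.]
rot [-0.46  0.78  0.3 ] d [ 84.  62. -99.] tcp [ 385. -224.  436.] tip [ 456. -356.  349.]
rot [-0.56  0.94  0.36] d [ 102.   76. -119.] tcp [ 387. -212.  408.] tip [ 462. -322.  298.]
rot [-0.65  1.09  0.42] d [ 119.   90. -140.] tcp [ 389. -199.  381.] tip [ 467. -284.  252.]
rot [-0.74  1.25  0.49] d [ 137.  105. -160.] tcp [ 391. -186.  353.] tip [ 472. -244.  211.]kin.py:31: RuntimeWarning: divide by zero encountered in scalar divide
  dq=J.T@np.linalg.solve(J@J.T+lam**2*np.eye(6),e); dq*=min(1,.1/np.abs(dq).max()); q=np.clip(q+dq,LO,HI)
```

```bash
echo '{"rows":[[-0.09, 0.15, 0.06, 16, 12, -18, 40], [-0.18, 0.3, 0.12, 32, 24, -37, 50], [-0.27, 0.45, 0.18, 49, 37, -57, 60], [-0.36, 0.6, 0.23, 66, 50, -77, 85], [-0.45, 0.75, 0.29, 83, 63, -97, 85], [-0.54, 0.9, 0.35, 99, 75, -116, 85], [-0.63, 1.05, 0.41, 115, 87, -135, 85], [-0.72, 1.2, 0.47, 131, 100, -154, 85]]}' > path.dat && python3 jog.py path.dat; echo '{"rows":[[-0.02, 0.05, 0.02, 6, 4, -6, 85], [-0.02, 0.05, 0.02, 6, 4, -6, 85]]}' > path.dat && python3 jog.py path.dat;python3 - <<'E'
from kin import *
s=env.get_state(); print(s['q'].round(2)); R,n=Rdial(203); delta(R,KN+n*110)
c=wcam(s['eef_pos'],s['tcp_rot']); im=vision.get_image('wrist'); np.save('w2.npy',np.r_[s['eef_pos'],s['tcp_rot']])
u=proj(c,KN); print(u); cv2.imwrite('pics/w2.png',im)
x,y=max(0,int(u[0])-120),max(0,int(u[1])-90); print(x,y); cv2.imwrite('pics/w2c.png',cv2.resize(im[y:y+180,x:x+240],None,fx=3,fy=3,interpolation=cv2.INTER_CUBIC))
E
```

```text
time: 8.4
eef_pos: [389.6, -189.7, 361.4]
tcp_rot: [1.217, 2.188, -0.142]
wrist_force: [0.7, -1.1, -2.4]
grip_width: 85.1
finger_force: 0.0
time: 8.65
eef_pos: [387.5, -181.8, 364.0]
tcp_rot: [1.242, 2.212, -0.09]
wrist_force: [0.1, 0.3, 0.5]
grip_width: 85.1
finger_force: 0.0
[ 0.26  0.56  0.08  2.32  2.74  0.35 -1.86]
t 8.65 rot [-0.007 -0.001 -0.005] d [ 1.1 -2.2 12.1] q [ 0.26  0.56  0.08  2.32  2.74  0.35 -1.86]
[321.79276002 197.26508467]
201 107
```

View pics/w2c.png

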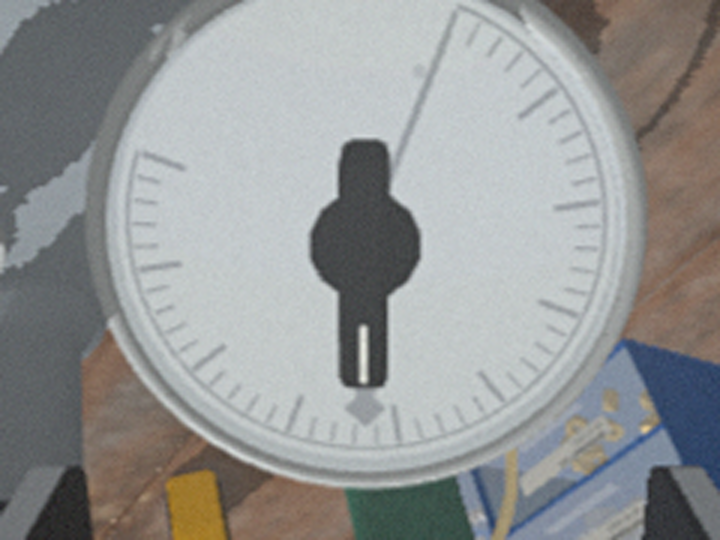

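The crop shows the bar vertical with its hub at (365,243), i.e. full-frame (322.4,188), and the white end and peak hand pointing down. The live hand (zero) runs to (458,10), about 158° anticlockwise away.

Run:
```python
from kin import *
a,b=np.load('w1.npy'),np.load('w2.npy'); A,B=wcam(a[:3],a[3:]),wcam(b[:3],b[3:]); S,T=cal('scene'),cal('top')
# hub centre on knob (top about 0..12 mm outside grip)
us=[(343,215),(201+365/3-.3,107+243/3-.3)]
s=(188/4.5+289.6,318/4.5+129.6);t=((538-382)/4+284.6,175/4+164.6)
print(tri([A,B],us)); X,e=tri([A,B,S,T],us+[s,t]);print(X,e,(X-KN)@axes()[2])
for so in (110,5): delta(Rdial(203)[0],KN+Rdial(203)[1]*so)
def sc(x,y): return np.array([201+x/3-.3,107+y/3-.3])
# rim width left/right at hub height, project KN-20n +-80 in tool y
n=axes()[2]; y=Rn.from_rotvec(b[3:]).as_matrix()[:,1]
for k in (-80,80): print(proj(B,KN-20*n+k*y), end=' ')
print(sc(88,243),sc(645,243))
```

```text
(array([ 520.07309223, -277.51198147,  121.22490904]), np.float64(2.1282056253327255))
[ 519.10961197 -276.98368669  122.62921456] 2.1074163881719414 -13.865376358235087
t 8.7 rot [-0.007  0.    -0.004] d [ 1.2 -2.4 12. ] q [ 0.26  0.56  0.08  2.32  2.74  0.35 -1.86]
t 8.7 rot [-0.007  0.    -0.004] d [  1.2  -1.7 117. ] q [ 0.26  0.56  0.08  2.32  2.74  0.35 -1.86]
[229.14872334 189.93089459] [415.05243761 190.1036401 ] [230.03333333 187.7       ] [415.7 187.7]
```

```bash
echo '{"rows":[[0, 0, 0, 1, -1, 40, 60], [0, 0, 0, 1, -1, 75, 60], [0, 0, 0, 1, -1, 100, 60], [0, 0, 0, 1, -1, 114, 60], [0, 0, 0, 1, -1, 119, 60], [0, 0, 0, 1, -1, 119, 60]]}' > path.dat && python3 jog.py path.dat; echo '{"rows":[[0, 0, 0, 0, 0, 0, 30], [0, 0, 0, 0, 0, 0, 5], [0, 0, 0, 0, 0, 0, 5], [0, 0, 0, 0, 0, 0, 5]]}' > path.dat && python3 jog.py path.dat;python3 - <<'E'
from kin import *
s=env.get_state(); print(s['moment'].round(2),s['q'].round(2)); R,n=Rdial(203); delta(R,KN+n*3)
c=s['q']
for a in (.3,.6,.9,1.2,1.5,1.8,2.1,2.4,2.76,2.9):
    R0=Rn.from_rotvec(s['tcp_rot']); x=s['eef_pos']-R0.apply([0,0,0]); c=sim(c,R0*Rn.from_rotvec([0,0,-a]),x)
print(c.round(2))
E
```

```text
time: 9.45
eef_pos: [441.5, -220.8, 265.8]
tcp_rot: [1.239, 2.213, -0.091]
wrist_force: [0.1, 1.0, 0.9]
grip_width: 59.9
finger_force: 0.0
time: 9.95
eef_pos: [441.0, -220.6, 266.5]
tcp_rot: [1.239, 2.213, -0.09]
wrist_force: [-15.9, 9.7, 26.9]
grip_width: 12.0
finger_force: 74.6
[0.36 0.48 0.07] [ 0.36  0.83 -0.01  2.2   2.81  0.5  -1.89]
t 9.95 rot [-0.006 -0.001 -0.003] d [-0.3 -0.9  1.3] q [ 0.36  0.83 -0.01  2.2   2.81  0.5  -1.89]
[-0.05  1.01  0.79  2.17  3.86  0.67 -0.2 ]kin.py:31: RuntimeWarning: divide by zero encountered in scalar divide
  dq=J.T@np.linalg.solve(J@J.T+lam**2*np.eye(6),e); dq*=min(1,.1/np.abs(dq).max()); q=np.clip(q+dq,LO,HI)
```

```bash
echo '{"rows":[[0, 0, 0, 0, 0, 0, 25], [0, 0, 0, 0, 0, -6, 25], [0, 0, 0, 0, 0, -6, 25], [0, 0, 0, 0, 0, -6, 5], [0, 0, 0, 0, 0, -6, 5], [0, 0, 0, 0, 0, -6, 5]]}' > path.dat && python3 jog.py path.dat; python3 -c "
from kin import *
s=env.get_state();print(s['moment'].round(2));R,n=Rdial(203); delta(R,KN+n*3)"
```

```text
time: 10.7
eef_pos: [438.6, -219.0, 270.6]
tcp_rot: [1.24, 2.213, -0.09]
wrist_force: [-6.7, 2.5, 10.0]
grip_width: 12.0
finger_force: 58.6
[ 0.14  0.44 -0.07]
t 10.7 rot [-0.007 -0.001 -0.003] d [-0.3 -0.8  6.2] q [ 0.36  0.82 -0.01  2.21  2.81  0.5  -1.89]
```

```bash
echo '{"rows":[[0, 0, -0.18, 0, 0, 0, 5], [0, 0, -0.36, 0, 0, 0, 5], [0, 0, -0.54, 0, 0, 0, 5], [0, 0, -0.72, 0, 0, 0, 5], [0, 0, -0.9, 0, 0, 0, 5], [0, 0, -1.08, 0, 0, 0, 5], [0, 0, -1.26, 0, 0, 0, 5], [0, 0, -1.44, 0, 0, 0, 5]]}' > path.dat && python3 jog.py path.dat; python3 -c "
from kin import *
s=env.get_state();R0=Rn.from_rotvec(s['tcp_rot']);print(R0.inv().apply(s['moment']).round(2),R0.inv().apply(s['wrist_force']).round(1),s['q'].round(2))"
```

```text
time: 11.7
eef_pos: [439.4, -217.1, 270.2]
tcp_rot: [-0.568, 2.605, -0.615]
wrist_force: [-2.8, 18.8, 7.6]
grip_width: 11.6
finger_force: 59.2
[-3.08 -1.99  0.02] [ -8.6  12.5 -13.7] [ 0.15  0.86  0.37  2.22  3.37  0.5  -1.06]
```

```bash
M='from kin import *
s=env.get_state();R0=Rn.from_rotvec(s["tcp_rot"]);print(R0.inv().apply(s["moment"]).round(2),R0.inv().apply(s["wrist_force"]).round(1),s["q"].round(2));R,n=Rdial(203);print(np.degrees((Rn.from_matrix(R).inv()*R0).as_rotvec()).round(1))'; echo "$M" > m.py; echo '{"rows":[[0, 0, -0.18, -1, 1, 0, 5], [0, 0, -0.36, -1, 1, 0, 5], [0, 0, -0.54, -1, 1, 0, 5], [0, 0, -0.72, -1, 1, 0, 5], [0, 0, -0.9, -1, 1, 0, 5], [0, 0, -1.08, -1, 1, 0, 5], [0, 0, -1.2, -1, 1, 0, 5], [0, 0, -1.2, -1, 1, 0, 5]]}' > path.dat && python3 jog.py path.dat; python3 m.py; echo '{"rows":[[0, 0, -0.04, 0, 0, 0, 5], [0, 0, -0.08, 0, 0, 0, 5]]}' > path.dat && python3 jog.py path.dat;python3 m.py
```

```text
time: 12.7
eef_pos: [438.5, -215.8, 269.2]
tcp_rot: [-2.123, 2.013, -0.899]
wrist_force: [-16.7, 20.6, 8.0]
grip_width: 11.8
finger_force: 60.1
[-1.95 -4.04  0.02] [-15.8   8.5 -21.1] [-0.01  0.96  0.71  2.22  3.78  0.64 -0.33]
[  -0.4    0.7 -151.3]
time: 12.95
eef_pos: [438.4, -215.9, 269.2]
tcp_rot: [-2.216, 1.942, -0.909]
wrist_force: [-16.3, 20.2, 5.2]
grip_width: 11.8
finger_force: 59.8
[-1.88 -4.33  0.03] [-17.1   8.2 -18.5] [-0.02  0.96  0.74  2.23  3.8   0.66 -0.28]
[  -0.5    0.7 -155.8]
```

```bash
echo '{"rows":[[0, 0, -0.03, 0, 0, 0, 5], [0, 0, -0.06, 0, 0, 0, 5]]}' > path.dat && python3 jog.py path.dat;python3 m.py; echo '{"rows":[[0, 0, -0.03, 0, 0, 0, 5], [0, 0, -0.06, 0, 0, 0, 5]]}' > path.dat && python3 jog.py path.dat;python3 m.py
```

```text
time: 13.2
eef_pos: [438.3, -215.9, 269.2]
tcp_rot: [-2.285, 1.886, -0.916]
wrist_force: [-16.9, 19.9, 5.9]
grip_width: 11.6
finger_force: 60.1
[-1.71 -4.44  0.57] [-17.1   7.5 -19.2] [-0.03  0.97  0.75  2.23  3.82  0.67 -0.24]
[  -0.5    0.7 -159.2]
time: 13.45
eef_pos: [438.2, -216.4, 269.4]
tcp_rot: [-2.352, 1.829, -0.924]
wrist_force: [-16.8, 19.4, 7.4]
grip_width: 11.8
finger_force: 79.1
[-1.39 -4.53  0.96] [-16.4   6.  -20.3] [-0.04  0.98  0.77  2.23  3.84  0.68 -0.2 ]
[  -0.4    0.7 -162.6]
```

```bash
echo '{"rows":[[0, 0, 0, 0, 0, 0, 40], [0, 0, 0, 0, 0, 0, 60], [0, 0, 0, 0, 0, 0, 70], [0, 0, 0, 0, 0, -30, 70], [0, 0, 0, 0, 0, -70, 70], [0, 0, 0, 0, 0, -100, 70], [0, 0, 0, 0, 0, -100, 70]]}' > path.dat && python3 jog.py path.dat
python3 - <<'E'
from kin import *
s=env.get_state(); print(s['q'].round(2))
c=wcam(s['eef_pos'],s['tcp_rot']); im=vision.get_image('wrist'); u=proj(c,KN); x,y=int(u[0])-120,max(0,int(u[1])-90); print(x,y); cv2.imwrite('pics/w3c.png',cv2.resize(im[y:y+180,x:x+240],None,fx=3,fy=3,interpolation=cv2.INTER_CUBIC))
E
```

```text
time: 14.32
eef_pos: [392.7, -184.1, 353.6]
tcp_rot: [-2.347, 1.827, -0.934]
wrist_force: [0.6, 0.0, -0.1]
grip_width: 69.9
finger_force: 0.0
[-0.12  0.74  0.82  2.33  3.93  0.54 -0.21]
205 112
```

View pics/w3c.png

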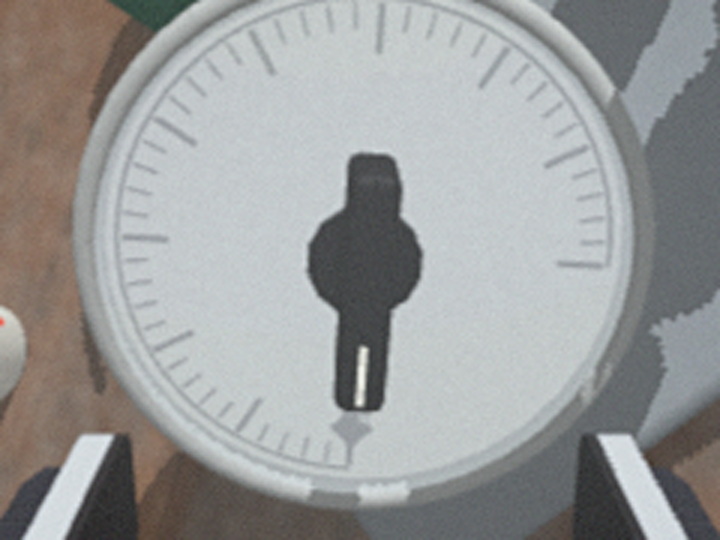

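The peak hand and white line now point at the zero mark at (350,435), over the live hand, so the reset is done. Next I'll plan the approach to the ram.

```bash
python3 -W ignore - <<'E'
from kin import *
s=env.get_state(); R0=Rn.from_rotvec(s['tcp_rot']); x0=s['eef_pos']
H=np.array([440.5,-413.2,245])
for yaw in np.arange(-180,180,30):
    R=Rn.from_euler('z',yaw,degrees=True)*Rn.from_euler('x',np.pi)
    c=s['q'].copy(); d=(R0.inv()*R).as_rotvec(); x=H+[0,0,173+30]; wp=[];m=0
    N=24
    for k in np.linspace(1/N,1,N):
        xx=x0+(x-x0)*k+[0,0,120*np.sin(np.pi*k)]; Rk=R0*Rn.from_rotvec(d*k)
        c=sim(c,Rk,xx,15); m=max(m,np.abs(err(c,Rk,xx)).max())
    print(yaw,np.linalg.norm(d).round(2),c.round(2),m.round(3),np.abs(err(c,R,x)).max().round(3))
E
```

```text
-180 1.89 [ 0.99  0.54 -0.47  1.45  3.39  0.   -1.06] 1.177 1.07
-150 1.41 [ 1.35  0.64 -1.1   1.48  3.71  0.   -0.8 ] 1.409 1.338
-120 0.97 [ 1.57  0.87 -1.57  1.52  4.05  0.   -0.49] 1.6 1.6
-90 0.66 [ 1.59  1.21 -1.57  1.6   4.45  0.   -0.14] 1.56 1.56
-60 0.67 [ 1.59  1.51 -1.57  1.77  4.6   0.    0.01] 1.457 1.457
-30 0.99 [ 1.58  1.66 -1.57  1.82  4.6   0.    0.31] 1.351 1.351
0 1.44 [ 1.57  1.8  -1.57  1.87  4.6   0.    0.62] 1.23 1.197
30 1.91 [ 1.53  2.16 -1.57  2.13  4.6   0.    0.07] 2.148 2.148
60 2.41 [0.26 1.25 1.52 1.28 4.6  1.88 1.05] 0.79 0.425
90 2.9 [0.26 1.25 1.52 1.28 4.6  1.88 1.57] 0.606 0.425
120 2.88 [ 0.32  0.6   0.65  1.45  2.77  0.   -1.57] 1.047 1.047
150 2.38 [ 0.63  0.53  0.1   1.44  3.09  0.   -1.32] 1.006 0.849
```

```bash
cat > plan.py <<'E'
from kin import *
import warnings; warnings.filterwarnings('ignore')
def plan(q,T,w7,steps=45,q6=1.0,q2=.5):
    c=np.array(q);wp=[c.copy()]
    for k in range(steps):
        g=np.array([T[0],q2,0,T[3],T[4],q6,w7])-c
        dq=g*.3; dq=np.clip(dq,-np.array([.05,.06,.1,.05,.2,.12,.2]),np.array([.05,.06,.1,.05,.2,.12,.2])); h=np.clip(c+dq,LO,HI)
        c=sim(c,chain(h)[-1],pos(P,h),12); wp.append(c.copy())
        if abs(c[4]-T[4])<.4: break
    return wp
if __name__=='__main__':
    q=env.get_state()['q']; H=np.array([440.5,-413.2,245])
    for w7 in (-.2,.5,1.2,2.):
      for q2 in (.4,.7):
        wp=plan(q,[.9,0,0,1.8,0.,0,0],w7,q2=q2); tip=np.array([pos(P,c)+chain(c)[-1].apply([0,0,173]) for c in wp])
        print(w7,q2,len(wp),wp[-1].round(2),'tipzmin',tip[:,2].min().round(0),'rmin',np.hypot(tip[:,0],tip[:,1]).min().round(0),'q6min',min(c[5] for c in wp).round(2),'rot',sum((chain(a)[-1].inv()*chain(b)[-1]).magnitude() for a,b in zip(wp,wp[1:])).round(1))
E
python3 plan.py
```

```text
Traceback (most recent call last):
  File "plan.py", line 16, in <module>
    print(w7,q2,len(wp),wp[-1].round(2),'tipzmin',tip[:,2].min().round(0),'rmin',np.hypot(tip[:,0],tip[:,1]).min().round(0),'q6min',min(c[5] for c in wp).round(2),'rot',sum((chain(a)[-1].inv()*chain(b)[-1]).magnitude() for a,b in zip(wp,wp[1:])).round(1))
                                                                                                                                                                         ^^^^^^^^^^^^^^^^^^^^^^^^^^^^^^^^^^^^^^^^^^^^^^^^^^^^^^^^^^^^^^^^^^^^^^^^^^^^^^^^^^
AttributeError: 'float' object has no attribute 'round'
```

```bash
sed -i "s/sum((chain/np.sum([(chain/; s/zip(wp,wp\[1:\])).round/zip(wp,wp[1:])]).round/" plan.py; python3 plan.py
```

```text
-0.2 0.4 21 [ 0.07  0.44  0.71  1.8   0.38  0.94 -0.19] tipzmin 213.0 rmin 468.0 q6min 0.54 rot 4.2
-0.2 0.7 22 [ 0.21  0.73  0.52  1.8   0.28  0.95 -0.2 ] tipzmin 213.0 rmin 447.0 q6min 0.54 rot 4.1
0.5 0.4 23 [0.37 0.57 0.88 1.8  0.29 0.95 0.49] tipzmin 213.0 rmin 456.0 q6min 0.54 rot 4.3
0.5 0.7 23 [0.38 0.77 0.84 1.8  0.31 0.95 0.48] tipzmin 213.0 rmin 457.0 q6min 0.54 rot 4.1
1.2 0.4 23 [0.46 0.68 0.95 1.8  0.38 0.96 1.14] tipzmin 213.0 rmin 462.0 q6min 0.54 rot 4.2
1.2 0.7 23 [0.46 0.84 0.95 1.8  0.4  0.96 1.12] tipzmin 213.0 rmin 465.0 q6min 0.54 rot 4.0
2.0 0.4 24 [0.54 0.56 0.73 1.8  0.31 1.   1.81] tipzmin 213.0 rmin 446.0 q6min 0.54 rot 4.4
2.0 0.7 24 [0.56 0.76 0.71 1.8  0.35 1.01 1.76] tipzmin 213.0 rmin 445.0 q6min 0.54 rot 4.3
```

Run:
```python
from plan import *
q=env.get_state()['q']; wp=plan(q,[.9,0,0,1.8,0.,0,0],.5,q2=.4)
for c in wp: print(c.round(2))
show(wp[1:])
```

```text
[-0.12  0.74  0.82  2.33  3.93  0.54 -0.21]
[-0.13  0.73  0.86  2.28  3.84  0.73 -0.14]
[-0.15  0.73  0.9   2.22  3.73  0.88 -0.08]
[-0.16  0.73  0.95  2.17  3.61  0.97 -0.04]
[-0.17  0.73  1.01  2.12  3.48  1.02 -0.03]
[-0.18  0.74  1.06  2.07  3.34  1.04 -0.02]
[-0.18  0.75  1.11  2.01  3.2   1.04 -0.02]
[-0.18  0.77  1.16  1.96  3.05  1.02 -0.02]
[-0.17  0.78  1.2   1.91  2.9   0.98 -0.02]
[-0.15  0.8   1.25  1.87  2.75  0.93 -0.02]
[-0.13  0.81  1.29  1.85  2.6   0.88 -0.01]
[-0.11  0.83  1.33  1.83  2.44  0.83  0.  ]
[-0.08  0.86  1.37  1.82  2.27  0.77  0.03]
[-0.05  0.88  1.41  1.81  2.1   0.72  0.06]
[-0.01  0.9   1.44  1.8   1.9   0.67  0.12]
[0.03 0.91 1.45 1.8  1.68 0.65 0.21]
[0.08 0.9  1.43 1.8  1.44 0.68 0.3 ]
[0.12 0.86 1.36 1.8  1.21 0.74 0.38]
[0.17 0.81 1.27 1.8  1.   0.81 0.42]
[0.22 0.75 1.17 1.8  0.8  0.86 0.45]
[0.27 0.69 1.07 1.8  0.61 0.91 0.46]
[0.32 0.62 0.97 1.8  0.43 0.94 0.47]
[0.37 0.57 0.88 1.8  0.29 0.95 0.49]
rot [ 0.24  0.07 -0.01] d [ 22. -37. -13.] tcp [ 423. -188.  386.] tip [ 538. -242.  269.]
rot [ 0.43  0.19 -0.02] d [ 50. -72. -26.] tcp [ 451.
[... 1166 characters left out ...]
-206.] tcp [ 286. -421.  639.] tip [ 212. -566.  696.]
rot [0.68 1.95 1.48] d [ 317.   98. -209.] tcp [ 253. -427.  627.] tip [ 153. -562.  668.]
rot [0.64 2.05 1.7 ] d [ 308.  132. -207.] tcp [ 223. -430.  608.] tip [ 101. -552.  626.]
rot [0.58 2.11 1.96] d [ 293.  162. -198.] tcp [ 199. -430.  584.] tip [  63. -536.  571.]
rot [0.5  2.13 2.24] d [ 276.  183. -185.] tcp [ 184. -426.  558.] tip [  44. -516.  510.]
rot [-0.35 -1.87 -2.27] d [ 258.  194. -170.] tcp [ 179. -418.  533.] tip [  46. -491.  450.]
rot [-0.21 -1.61 -2.27] d [ 243.  196. -156.] tcp [ 182. -409.  515.] tip [  66. -467.  400.]
rot [-0.09 -1.4  -2.27] d [ 232.  190. -149.] tcp [ 189. -400.  506.] tip [  93. -446.  370.]
```

```bash
echo '{"rows":[[0.17, 0.05, 0, 16, -26, -9, 40], [0.32, 0.12, -0.01, 34, -52, -19, 0], [0.43, 0.19, -0.02, 50, -72, -26, 0], [0.57, 0.33, -0.01, 81, -98, -42, 0], [0.66, 0.47, 0.03, 114, -115, -61, 0], [0.73, 0.62, 0.09, 147, -126, -80, 0], [0.77, 0.77, 0.17, 179, -130, -99, 0], [0.81, 0.91, 0.26, 209, -130, -118, 0]]}' > path.dat && python3 jog.py path.dat;  python3 - <<'E'
from plan import *
q=env.get_state()['q']; wp=plan(q,[.9,0,0,1.8,0.,0,0],.5,q2=.4)
print(q.round(2),wp[-1].round(2)); show(wp[1:9])
E
```

```text
time: 15.38
eef_pos: [481.2, -290.7, 588.4]
tcp_rot: [-1.217, 1.371, -2.349]
wrist_force: [0.1, -1.0, -0.1]
grip_width: -0.6
finger_force: 0.0
[-0.17  0.75  1.17  1.96  3.07  1.01 -0.03] [0.38 0.57 0.91 1.8  0.3  0.95 0.49]
rot [0.02 0.16 0.05] d [40. -9. 11.] tcp [ 465. -313.  621.] tip [ 570. -437.  681.]
rot [0.01 0.31 0.1 ] d [71. -8. 17.] tcp [ 448. -333.  639.] tip [ 531. -468.  710.]
rot [-0.    0.47  0.15] d [102.  -1.  17.] tcp [ 427. -352.  651.] tip [ 484. -496.  728.]
rot [-0.02  0.62  0.2 ] d [132.  10.  12.] tcp [ 401. -371.  658.] tip [ 433. -521.  738.]
rot [-0.05  0.77  0.26] d [160.  25.   4.] tcp [ 373. -387.  660.] tip [ 379. -541.  739.]
rot [-0.07  0.92  0.31] d [186.  41.  -8.] tcp [ 343. -402.  659.] tip [ 322. -556.  735.]
rot [-0.09  1.08  0.37] d [210.  59. -24.] tcp [ 312. -414.  655.] tip [ 263. -565.  724.]
rot [-0.1   1.25  0.44] d [232.  79. -43.] tcp [ 279. -424.  647.] tip [ 204. -568.  707.]
```

```bash
echo '{"rows":[[0.02, 0.16, 0.05, 40, -9, 11, 0], [0.01, 0.31, 0.1, 71, -8, 17, 0], [0, 0.47, 0.15, 102, -1, 17, 0], [-0.02, 0.62, 0.2, 132, 10, 12, 0], [-0.05, 0.77, 0.26, 160, 25, 4, 0], [-0.07, 0.92, 0.31, 186, 41, -8, 0], [-0.09, 1.08, 0.37, 210, 59, -24, 0], [-0.1, 1.25, 0.44, 232, 79, -43, 0]]}' > path.dat && python3 jog.py path.dat;  python3 - <<'E'
from plan import *
q=env.get_state()['q']; wp=plan(q,[.9,0,0,1.8,0.,0,0],.5,q2=.4)
print(q.round(2),wp[-1].round(2)); show(wp[1:9])
E
```

```text
time: 16.38
eef_pos: [278.7, -423.9, 646.1]
tcp_rot: [-0.68, -1.596, 2.469]
wrist_force: [-0.1, 0.4, 0.3]
grip_width: 0.2
finger_force: 0.0
[0.05 0.88 1.48 1.8  1.75 0.64 0.19] [0.39 0.55 0.93 1.8  0.32 0.95 0.48]
rot [-0.02  0.18  0.08] d [37. -4. 26.] tcp [ 234. -432.  647.] tip [ 134. -565.  692.]
rot [-0.05  0.37  0.18] d [69.  9. 36.] tcp [ 202. -435.  630.] tip [  80. -555.  654.]
rot [-0.11  0.57  0.29] d [99. 26. 39.] tcp [ 177. -434.  607.] tip [  39. -539.  602.]
rot [-0.19  0.76  0.41] d [124.  45.  35.] tcp [ 159. -431.  581.] tip [  16. -520.  542.]
rot [-0.29  0.96  0.53] d [140.  64.  24.] tcp [ 152. -425.  555.] tip [  14. -498.  480.]
rot [-0.41  1.15  0.65] d [148.  80.   9.] tcp [ 154. -416.  533.] tip [  33. -474.  424.]
rot [-0.53  1.29  0.74] d [148.  88.  -5.] tcp [ 161. -408.  522.] tip [  60. -454.  389.]
```

```bash
echo '{"rows":[[-0.02, 0.17, 0.07, 35, -4, 25, 0], [-0.04, 0.33, 0.15, 63, 6, 34, 0], [-0.08, 0.47, 0.23, 84, 17, 38, 0], [-0.13, 0.62, 0.32, 106, 32, 38, 0], [-0.19, 0.76, 0.41, 124, 45, 35, 0], [-0.27, 0.92, 0.5, 137, 60, 26, 0], [-0.36, 1.07, 0.6, 145, 73, 15, 0], [-0.46, 1.2, 0.68, 148, 83, 3, 0]]}' > path.dat && python3 jog.py path.dat;  python3 -W ignore - <<'E'
from kin import *
q=env.get_state()['q']; print(q.round(2)); H=np.array([440.5,-413.2,245]); R0=chain(q)[-1]
for yaw in np.arange(-180,180,30):
    R=Rn.from_euler('z',yaw,degrees=True)*Rn.from_euler('x',np.pi); x0=pos(P,q); x=H+[0,0,173+40]; d=(R0.inv()*R).as_rotvec(); c=q; wp=[]
    for k in np.linspace(.125,1,8): c=sim(c,R0*Rn.from_rotvec(d*k),x0+(x-x0)*k,15); wp.append(c)
    e=np.abs(err(c,R,x)).max()
    if e<.01: print(yaw,np.linalg.norm(d).round(2),c.round(2),e.round(4)); 
    if e<.01 and np.linalg.norm(d)<1.5: show(wp[::2]+wp[-1:])
E
```

```text
time: 17.38
eef_pos: [157.2, -412.2, 528.6]
tcp_rot: [-2.42, -1.424, 1.235]
wrist_force: [-0.8, 0.0, -0.9]
grip_width: 0.2
finger_force: 0.0
[0.35 0.59 1.03 1.8  0.41 0.93 0.51]
-180 2.18 [ 0.76  0.7  -0.13  1.28  0.09  1.16  2.19] 0.0
-150 2.65 [ 0.83  0.71 -0.28  1.28  0.2   1.18  2.63] 0.0
-90 2.68 [ 0.26  1.08  1.41  1.26 -1.05  1.58 -1.66] 0.0
-60 2.21 [ 0.27  0.99  1.23  1.27 -0.91  1.46 -1.22] 0.0
-30 1.75 [ 0.3   0.92  1.04  1.27 -0.78  1.37 -0.79] 0.0
0 1.33 [ 0.35  0.85  0.86  1.28 -0.64  1.29 -0.37] 0.0
rot [-0.01  0.11  0.12] d [  9.  22. -17.] tcp [ 186. -413.  525.] tip [  78. -455.  397.]
rot [-0.03  0.32  0.37] d [ 38.  82. -52.] tcp [ 259. -413.  506.] tip [ 173. -433.  357.]
rot [-0.05  0.54  0.62] d [ 67. 141. -88.] tcp [ 332. -413.  487.] tip [ 277. -418.  323.]
rot [-0.07  0.76  0.87] d [  97.  200. -124.] tcp [ 404. -413.  468.] tip [ 385. -413.  296.]
rot [-0.08  0.87  1.  ] d [ 111.  230. -142.] tcp [ 440. -413.  458.] tip [ 441. -413.  285.]
30 0.98 [ 0.41  0.8   0.68  1.28 -0.5   1.23  0.06] 0.0
rot [-0.04  0.1   0.06] d [  9.  22. -17.] tcp [ 186. -413.  52
[... 1305 characters left out ...]
.  468.] tip [ 390. -424.  296.]
rot [-0.65  0.54 -0.48] d [ 111.  230. -142.] tcp [ 440. -413.  458.] tip [ 440. -413.  285.]
120 1.3 [ 0.62  0.71  0.18  1.28 -0.13  1.15  1.33] 0.0
rot [-0.1   0.05 -0.12] d [  9.  22. -17.] tcp [ 186. -413.  525.] tip [  85. -470.  397.]
rot [-0.3   0.14 -0.36] d [ 38.  82. -52.] tcp [ 259. -413.  506.] tip [ 189. -466.  357.]
rot [-0.49  0.23 -0.61] d [ 67. 141. -88.] tcp [ 332. -413.  487.] tip [ 292. -451.  323.]
rot [-0.69  0.32 -0.85] d [  97.  200. -124.] tcp [ 404. -413.  468.] tip [ 392. -428.  296.]
rot [-0.79  0.36 -0.97] d [ 111.  230. -142.] tcp [ 440. -413.  458.] tip [ 440. -413.  285.]
150 1.72 [ 0.69  0.7   0.02  1.28 -0.01  1.15  1.76] 0.0
```

```bash
echo '{"rows":[[-0.08, 0.11, 0, 14, 30, -22, 0], [-0.18, 0.25, 0.01, 38, 82, -52, 0], [-0.24, 0.34, 0.01, 53, 112, -70, 0], [-0.3, 0.42, 0.01, 67, 141, -88, 0], [-0.36, 0.51, 0.01, 82, 170, -106, 0], [-0.42, 0.59, 0.01, 97, 200, -124, 0], [-0.48, 0.68, 0.02, 111, 230, -142, 0], [-0.48, 0.68, 0.02, 111, 230, -142, 0]]}' > path.dat && python3 jog.py path.dat;  python3 - <<'E'
from kin import *
s=env.get_state();R=Rn.from_euler('z',60,degrees=True)*Rn.from_euler('x',np.pi); delta(R.as_matrix(),[440.5,-413.2,285],173); print(s['tcp_rot'])
c=wcam(s['eef_pos'],s['tcp_rot']); print(proj(c,[440.5,-413.2,245])); cv2.imwrite('pics/w4.png',vision.get_image('wrist'))
R0=Rn.from_rotvec(s['tcp_rot']); print('tool z',R0.apply([0,0,1]).round(3),R0.inv().apply([0,0,-1]).round(3))
np.save('w4.npy',np.r_[s['eef_pos'],s['tcp_rot']])
E
```

```text
time: 18.38
eef_pos: [441.5, -412.9, 456.2]
tcp_rot: [-2.719, -1.569, 0.004]
wrist_force: [-0.3, -0.2, -0.3]
grip_width: -0.1
finger_force: 0.0
t 18.38 rot [-0.003  0.002 -0.   ] d [-0.8 -0.7 -1.8] q [ 0.47  0.76  0.53  1.29 -0.38  1.2   0.49]
[-2.7194553  -1.56947321  0.00436369]
[321.77553983 233.7578525 ]
tool z [-0.003  0.    -1.   ] [0.002 0.003 1.   ]
```

View pics/w4.png

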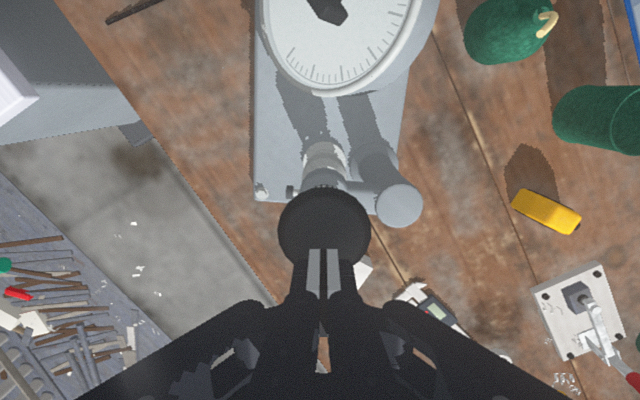

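Head centre is at about (324,230), as predicted (322,234), and the closed fingertips are over it. Now pressing.

```bash
cat > f.py <<'E'
from plant import env, vision, workorder
s=env.get_state();print('F',s['wrist_force'].round(1),'tipz',round(s['eef_pos'][2]-173,2))
E
echo '{"rows":[[0, 0, 0, 0, 0, 15, 0], [0, 0, 0, 0, 0, 27, 0], [0, 0, 0, 0, 0, 36, 0], [0, 0, 0, 0, 0, 41, 0], [0, 0, 0, 0, 0, 46, 0], [0, 0, 0, 0, 0, 51, 0], [0, 0, 0, 0, 0, 53, 0], [0, 0, 0, 0, 0, 53, 0]]}' > path.dat && python3 jog.py path.dat; python3 f.py; echo '{"rows":[[0, 0, 0, 0, 0, 1, 0], [0, 0, 0, 0, 0, 2, 0], [0, 0, 0, 0, 0, 2, 0]]}' > path.dat && python3 jog.py path.dat; python3 f.py
```

```text
time: 19.42
eef_pos: [439.7, -412.9, 405.8]
tcp_rot: [2.72, 1.568, -0.006]
wrist_force: [-2.0, 2.7, 4.8]
grip_width: -0.1
finger_force: 2.3
F [-2.   2.7  4.8] tipz 232.85
time: 19.8
eef_pos: [439.7, -412.9, 403.9]
tcp_rot: [2.72, 1.568, -0.006]
wrist_force: [-1.4, 1.8, 4.5]
grip_width: -0.2
finger_force: 2.4
F [-1.4  1.8  4.5] tipz 230.89
```

```bash
echo '{"rows":[[0, 0, 0, 0, 0, 1, 0], [0, 0, 0, 0, 0, 2, 0], [0, 0, 0, 0, 0, 3, 0], [0, 0, 0, 0, 0, 4, 0]]}' > path.dat && python3 jog.py path.dat; python3 f.py; echo '{"rows":[[0, 0, 0, 0, 0, 1, 0], [0, 0, 0, 0, 0, 1, 0]]}' > path.dat && python3 jog.py path.dat; python3 f.py;echo '{"rows":[[0, 0, 0, 0, 0, 1, 0], [0, 0, 0, 0, 0, 1, 0]]}' > path.dat && python3 jog.py path.dat; python3 f.py;echo '{"rows":[[0, 0, 0, 0, 0, 1, 0], [0, 0, 0, 0, 0, 1, 0]]}' > path.dat && python3 jog.py path.dat; python3 f.py
```

```text
time: 20.3
eef_pos: [439.7, -412.9, 400.0]
tcp_rot: [2.72, 1.568, -0.006]
wrist_force: [-2.1, 2.0, 6.4]
grip_width: -0.3
finger_force: 3.5
F [-2.1  2.   6.4] tipz 226.98
time: 20.55
eef_pos: [439.7, -412.9, 398.9]
tcp_rot: [2.72, 1.568, -0.006]
wrist_force: [-2.3, 2.2, 5.6]
grip_width: 0.1
finger_force: 2.6
F [-2.3  2.2  5.6] tipz 225.89
time: 20.8
eef_pos: [439.7, -412.9, 397.9]
tcp_rot: [2.72, 1.568, -0.006]
wrist_force: [-2.1, 2.7, 5.6]
grip_width: 0.1
finger_force: 2.7
F [-2.1  2.7  5.6] tipz 224.92
time: 21.05
eef_pos: [439.7, -412.9, 396.9]
tcp_rot: [2.72, 1.568, -0.006]
wrist_force: [-1.7, 3.4, 5.1]
grip_width: 0.2
finger_force: 2.7
F [-1.7  3.4  5.1] tipz 223.92
```

```bash
echo "import sys; sys.exit(s['wrist_force'][2]>10)" >> f.py
echo '{"rows":[[0, 0, 0, 0, 0, 1, 0], [0, 0, 0, 0, 0, 1, 0]]}' > path.dat && python3 jog.py path.dat>/dev/null; python3 f.py && echo '{"rows":[[0, 0, 0, 0, 0, 1, 0], [0, 0, 0, 0, 0, 1, 0]]}' > path.dat && python3 jog.py path.dat>/dev/null; python3 f.py && echo '{"rows":[[0, 0, 0, 0, 0, 1, 0], [0, 0, 0, 0, 0, 1, 0]]}' > path.dat && python3 jog.py path.dat>/dev/null; python3 f.py && echo '{"rows":[[0, 0, 0, 0, 0, 1, 0], [0, 0, 0, 0, 0, 1, 0]]}' > path.dat && python3 jog.py path.dat>/dev/null; python3 f.py && echo '{"rows":[[0, 0, 0, 0, 0, 1, 0], [0, 0, 0, 0, 0, 1, 0]]}' > path.dat && python3 jog.py path.dat>/dev/null; python3 f.py && echo '{"rows":[[0, 0, 0, 0, 0, 1, 0], [0, 0, 0, 0, 0, 1, 0]]}' > path.dat && python3 jog.py path.dat>/dev/null; python3 f.py
```

```text
F [-1.5  2.   6.1] tipz 222.9
F [-1.5  2.   6.1] tipz 222.9
F [-1.5  2.   6.1] tipz 222.9
F [-1.5  2.   6.1] tipz 222.9
F [-1.5  2.   6.1] tipz 222.9
F [-1.5  2.   6.1] tipz 222.9False
False
False
False
False
False
```

```bash
sed -i 's/sys.exit(\(.*\))$/sys.exit(int(\1))/' f.py
echo '{"rows":[[0, 0, 0, 0, 0, 1, 0], [0, 0, 0, 0, 0, 1, 0]]}' > path.dat && python3 jog.py path.dat>/dev/null; python3 f.py && echo '{"rows":[[0, 0, 0, 0, 0, 1, 0], [0, 0, 0, 0, 0, 1, 0]]}' > path.dat && python3 jog.py path.dat>/dev/null; python3 f.py && echo '{"rows":[[0, 0, 0, 0, 0, 1, 0], [0, 0, 0, 0, 0, 1, 0]]}' > path.dat && python3 jog.py path.dat>/dev/null; python3 f.py && echo '{"rows":[[0, 0, 0, 0, 0, 1, 0], [0, 0, 0, 0, 0, 1, 0]]}' > path.dat && python3 jog.py path.dat>/dev/null; python3 f.py && echo '{"rows":[[0, 0, 0, 0, 0, 1, 0], [0, 0, 0, 0, 0, 1, 0]]}' > path.dat && python3 jog.py path.dat>/dev/null; python3 f.py
```

```text
F [-2.2  2.6  5. ] tipz 221.92
F [-2.   2.8  5.7] tipz 220.93
F [-2.6  1.8  5.9] tipz 219.91
F [-2.5  3.8 13.3] tipz 219.37
F [-2.5  3.8 13.3] tipz 219.37
```

```bash
echo '{"rows":[[0, 0, 0, 0, 0, 0.4, 0], [0, 0, 0, 0, 0, 0.8, 0], [0, 0, 0, 0, 0, 0.8, 0]]}' > path.dat && python3 jog.py path.dat >/dev/null; python3 f.py; echo '{"rows":[[0, 0, 0, 0, 0, 0, 0], [0, 0, 0, 0, 0, 0, 0], [0, 0, 0, 0, 0, 0, 0], [0, 0, 0, 0, 0, 0, 0]]}' > path.dat && python3 jog.py path.dat >/dev/null; python3 f.py
```

```text
F [-5.4  6.2 21.8] tipz 219.13
F [-4.9  7.7 21. ] tipz 219.11
```

```bash
echo '{"rows":[[0, 0, 0, 0, 0, 0, 0], [0, 0, 0, 0, 0, 0, 0], [0, 0, 0, 0, 0, 0, 0]]}' > path.dat && python3 jog.py path.dat >/dev/null; python3 f.py; echo '{"rows":[[0, 0, 0, 0, 0, -2, 0], [0, 0, 0, 0, 0, -7, 0], [0, 0, 0, 0, 0, -13, 0], [0, 0, 0, 0, 0, -19, 0], [0, 0, 0, 0, 0, -25, 0], [0, 0, 0, 0, 0, -32, 0], [0, 0, 0, 0, 0, -45, 0], [0, 0, 0, 0, 0, -70, 0]]}' > path.dat && python3 jog.py path.dat; echo '{"rows":[[0, 0, 0, 0, 0, -40, 0], [0, 0, 0, 0, 0, -60, 0], [0, 0, 0, 0, 0, -60, 0]]}' > path.dat && python3 jog.py path.dat
python3 - <<'E'
from kin import *
s=env.get_state(); im=vision.get_image('wrist'); t=vision.get_image('top'); sc=vision.get_image('scene')
a=cv2.resize(im,(560,350)); b=cv2.resize(sc[100:260,250:410],(240,240),interpolation=cv2.INTER_CUBIC); c=cv2.resize(t[130:270,280:440],(560,490)[0:2])[:250]
o=np.zeros((600,800,3),np.uint8); o[:350,:560]=a; o[:240,560:]=b; o[350:,:560]=cv2.resize(t[150:265,280:440],(348,250),interpolation=cv2.INTER_CUBIC)[:,:348] if False else 0
o[350:,:348]=cv2.resize(t[150:265,280:440],(348,250),interpolation=cv2.INTER_CUBIC); cv2.imwrite('pics/fin.png',o)
E
```

```text
F [-4.3  7.4 21.5] tipz 219.1
time: 24.55
eef_pos: [440.1, -412.6, 461.4]
tcp_rot: [2.721, 1.569, -0.007]
wrist_force: [0.1, 0.3, 0.4]
grip_width: -0.0
finger_force: 0.0
time: 24.92
eef_pos: [439.9, -412.5, 522.4]
tcp_rot: [2.718, 1.567, -0.005]
wrist_force: [0.6, -0.6, -0.1]
grip_width: -0.0
finger_force: 0.0
```

View pics/fin.png

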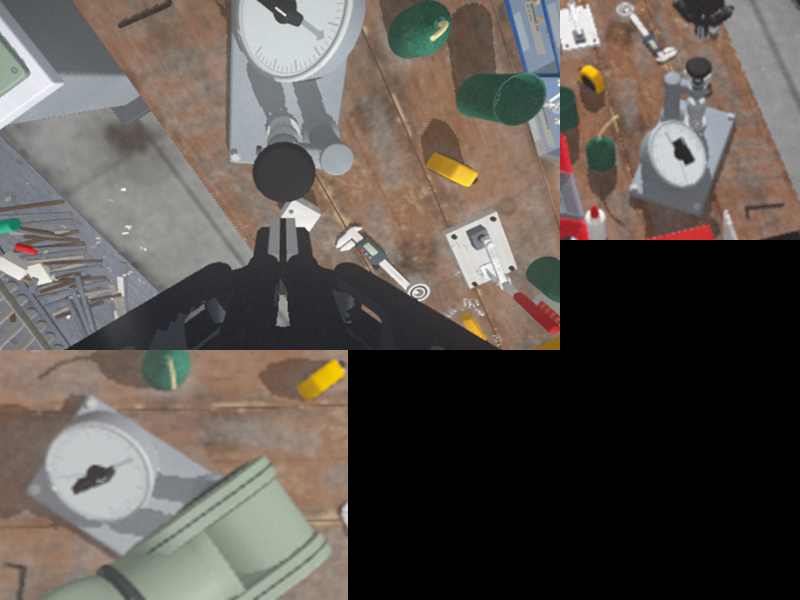

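The ram head is fully up and clear of the fingers. The peak hand stands near (320,35) at the new reading (about 2.8 rad), and the can and block are where they were.

```bash
python3 -c "
from plant import env, vision, workorder
print(workorder.sign_off())"
```

```text
the job is handed in; nothing more can be done
None
```

I turned the old peak hand back to its zero stop, pressed the ram to its stop about 25.6 mm down, held it there at about 21 N for just over a second and let it rise fully. The peak hand now stands at the new reading of about 2.8 rad (worked out from the stroke), the oil can and block look unmoved in the last pictures (the bottle I did not check closely), and the job was handed in at about 25 s.

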